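# Set out saddles and modules on a panel mounting plate

### The arm

A 7-joint arm with a two-finger parallel gripper is mounted at the origin on the work surface. World frame = base frame: x ahead of the robot, y to its left, z up, the work surface at z = 0. Lengths are in m, angles in degrees, forces in N, time in s.
With the tool pointing down it reaches from about 0.425 to 0.875 m from the base axis. Payload 4.7 kg.
Tool frame: the origin (TCP) lies at the very end of the fingers, on their centre line; the grasp point (between the pads) lies 19 mm behind it; y points along the fingers, z is the direction in which the jaws open and shut, and the axes are right-handed (so a half turn about y gives the same grasp; the last joint's range is limited). The gripper opens to 87 mm and grips with 3 to 60 N. Pads are 19 mm wide; open, the fingers measure 117 mm over their backs; the gripper's body (75 mm by 190 mm) begins 51 mm behind the grasp point.
Start: joints at [-74.88, 18.392, -4.016, 83.108, 1.295, 78.541, -3.26], TCP at [0.161, 0.63, 0.223] pointing down, gripper open.
Joint ranges: [-163.93, 163.93], [-17.29, 119.83], [-79.2, 71.16], [3.27, 140.29], [-89.18, 269.18], [5.43, 117.66], [-154.24, 154.24]. Speed limits (degrees/s): [147.25, 147.25, 180, 180, 180, 180, 180].

### API

Orientations are given as [roll, pitch, yaw] about the fixed x, y, z axes, in that order (R = Rz(yaw) Ry(pitch) Rx(roll)).
In Python, from cell import env gives the robot as it stands.
- The arm moves only by the shell command python3 -m pendant 'ROWS' [FORCE]. ROWS is JSON, one flat list of numbers, 7 for each row, row after row: the shift along the world's x, y, z in units of 40 mm (1.0 is 40 mm), then the turn, a rotation vector about the world's x, y, z in units of 10 degrees (1.0 is 10 degrees), then the finger opening in mm, from 0 to 87. In form: [x, y, z, wx, wy, wz, jaw, x, y, z, wx, wy, wz, jaw, ...]. A call has 1 to 10 rows; each row shifts and turns the commanded pose from where the row before left it; what a row does not reach is not made up. A row lasts 1/8 s, in which the tool goes at most 62.5 mm and 10.7 degrees, less where a joint would pass 70% of its speed; a pose out of reach is approached as far as the arm can. A call is refused whole if a number of a shift passes 1 or a number of a turn 1, either way. A call with a gripper value outside its range is refused whole. The fingers move at their own pace and stop on an object; FORCE is the grip in N (left out, the last holds). Time passes only in rows, so rows that do not move let the fingers close. It gives the time, the measured TCP pose, the force and the opening at its end, in the units of the state.
- env.get_obs(): the state, without advancing time (a new reading comes with each control period).
- env.read_camera(name): name is "side" or "top" or "wrist"; returns a dict with "image" (480x640x3 uint8, red, green, blue), "fx", "fy", "cx", "cy" (pixels), "k1" (the pictures are not rectified: a ray, as slopes to the right and down, at radius r is drawn at 1 + k1 r^2 times it, then the intrinsics apply), "cam_to_world" (4x4, takes a point from camera to world coordinates). Camera axes: x right, y up, looking along -z (the intrinsics and any distortion apply to the point x, -y, -z); pixel columns grow to the right and rows downward; lengths in m; the calibration is good to about 2 mm. A picture is of the moment at which its call begins. There is no depth.
- env.sign_off(): hands the job in, once; it reports no verdict.
The state is a dict: "time_s": time; "qpos": joint angles; "joint_velocities": joint speeds; "effort": joint torques, N m; "tool_pos": TCP position; "tool_rot": TCP orientation; "force": force on the tool from outside, world axes, zero at the start; "wrist_torque": the same for the moment, N m; "grip_width": finger opening in m.
Only numpy, scipy, OpenCV 4.12 (cv2) and the standard library are available. Lean on these libraries where they do the work, as an engineer would, in place of code of your own. Each camera call takes 0.05 s, during which the arm holds its last target.

### The job

Set out this mounting plate for wiring: take every pale grey cable saddle that lies rocking on its rounded back and settle it flat side down on the bare steel between the two white ducts, lengthwise along the ducts. Stand every black module upright on its small end on the same bare steel, and leave everything at rest.

Things in the scene. Friction and masses are not known exactly. Their poses are not given: they have to be found in the camera images.
- plate: Fixed bare steel mounting plate, 400 (x) by 340 (y) mm, 4 mm thick, with two white slotted ducts on it along its y edges, full length, 36 wide, tops 40 mm above the bench: the open bay between them runs x -162 to +162 mm. Origin: centre of its underside at bench height, z up. Place and heading vary.
- saddle1_c (a point): Pale grey D-section cable saddle 100 long, 50 wide, 36 high (flat side to crest), 0.22 kg. Long sides plane, 26 mm high from the flat side; back radius 36 mm; ends square, it can stand on either. Starts on its rounded back, flat side up, rocking at a touch. Point: mid-block, 18 mm from the flat side. x along its length, y across, z from flat side to crest (up when flat side down). May be absent (None).
- saddle2_c (a point): Second pale grey cable saddle, same as the first (100 x 50 x 36 mm, same point and axes), also starting on its rounded back. Two or three saddles are present; the state gives None for an absent one.
- saddle3_c (a point): Third pale grey cable saddle, same as the first (100 x 50 x 36 mm, same point and axes), also starting on its rounded back. May be absent (None).
- module1_c (a point): Slim black control module, a plane box 110 long, 60 wide, 26 mm thick, 0.18 kg, starting flat on the bench on a 110 x 60 face; it can stand on either 60 x 26 mm end. Point: its centre. x along its length, y across its width, z through its thickness.
- module2_c (a point): Second black control module, same as the first (110 x 60 x 26 mm, same point and axes).
Things that resemble listed ones, but are neither listed nor needed, are in the scene too. Leave any blue or orange look-alike of the part that bears saddle2_c alone.

How it is judged:
By the outcome, as a careful person would: the job done as asked, in the order asked, and still so for the second after the job is handed in, with the robot touching nothing.
Of saddle1, saddle2, saddle3 only 2 to 3 are there at a start; the rules pass over those that are not, and their reading is None.
At some moment in a run one of saddle1, saddle2, saddle3 may be knocked a few centimetres aside while the robot is not near it.
Once in a run the grip may slacken for a moment while it holds something.
It also fails if it takes over 208 s, if anything falls off the work surface, if the arm or the gripper's body presses on something with over 40 N, if the wrist force passes 120 N, or if a joint passes its speed limit or range.

## Working session

There is one attempt and no reset: what is moved stays moved. The work goes in short steps, Python scripts to look and compute and a shell command to move; the robot and the scene stay as the last step left them, time stands still between calls to the robot, and variables do not carry over. Pictures are saved under pics/ and viewed, and the job is handed in when it is done.

```bash
ls; mkdir -p pics; python3 - <<'E'
from cell import env
import cv2,json
o=env.get_obs()
for k,v in o.items(): print(k,v)
for n in ("side","top","wrist"):
    c=env.read_camera(n)
    cv2.imwrite(f"pics/{n}0.png",c["image"][:,:,::-1])
    print(n,{k:v for k,v in c.items() if k!="image"})
E
```

```text
pics
time_s 0.0
qpos [-74.87885221  18.4385187   -4.01606928  83.17424479   1.29572265
  78.53867626  -3.26030194]
joint_velocities [ 0.05875194 -0.0283943  -0.02036185 -0.0257723   0.05114053 -0.0177362
 -0.00472386]
effort [ 5.95239356e-06 -4.91291428e+01 -4.04381733e-01 -3.12527275e+01
 -6.40174979e-02  4.36315709e-02  1.88420381e-04]
tool_pos [0.16061038 0.62929228 0.22147346]
tool_rot [-9.01061580e+01 -6.15381210e-03 -1.43110544e+01]
force [ 0.2566556   0.96295396 -0.82142573]
wrist_torque [ 0.00522669  0.01177326 -0.01274872]
grip_width 0.08707386782195661
side {'fx': 473.7458475950422, 'fy': 473.7458475950422, 'cx': 318.90645635022577, 'cy': 235.08859952186134, 'k1': -0.11350437913731026, 'cam_to_world': array([[ 0.99224833,  0.08979498, -0.08590761,  0.34411396],
       [-0.12386901,  0.77020627, -0.62565067, -0.53051671],
       [ 0.00998629,  0.63144213,  0.7753587 ,  0.83163175],
       [ 0.        ,  0.        ,  0.        ,  1.        ]])}
top {'fx': 529.0912725968618, 'fy': 529.0912725968618, 'cx': 314.48743984044586, 'cy': 236.8037604389743, 'k1': -0.10980035225028142, 'cam_to_world': array([[ 0.00124525,  0.98756895, -0.15718148,  0.25896551],
       [-0.99949755,  0.00620735,  0.03108228,  0.13361603],
       [ 0.03167158,  0.1570638 ,  0.98708048,  1.13887685],
       [ 0.        ,  0.        ,  0.        ,  1.        ]])}
wrist {'fx': 395.3936785340185, 'fy': 395.3936785340185, 'cx': 318.20322376978135, 'cy': 237.93663967283243, 'k1': -0.04944979257416276, 'cam_to_world': array([[ 0.24698576, -0.93016295, -0.2716522 ,  0.08478535],
       [ 0.96901703,  0.23650118,  0.07122627,  0.64885078],
       [-0.00200597, -0.28082749,  0.95975617,  0.38513245],
       [ 0.        ,  0.        ,  0.        ,  1.        ]])}
```

View pics/top0.png

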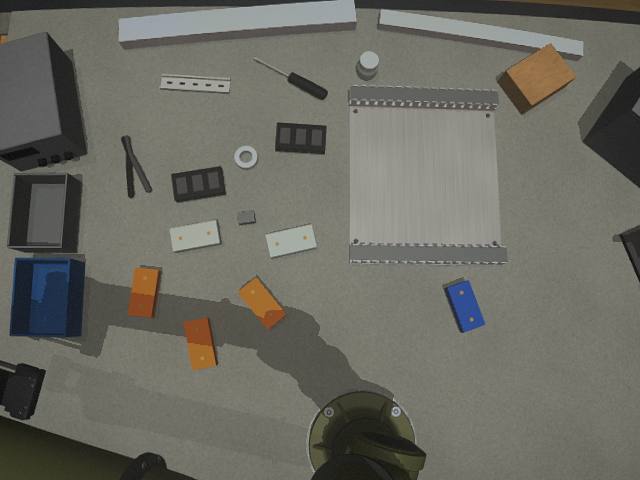

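View pics/side0.png

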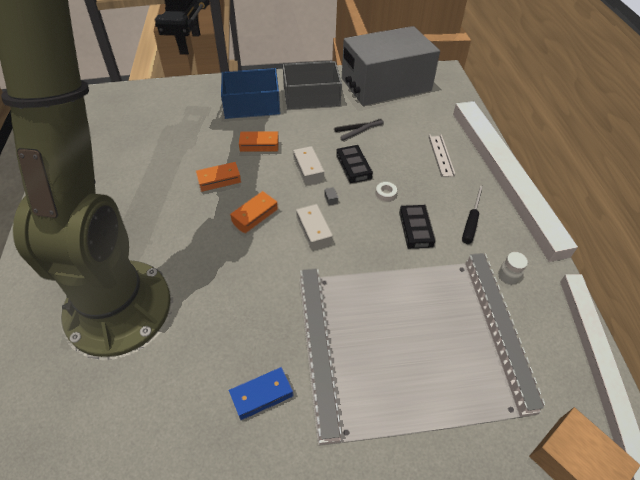

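View pics/wrist0.png

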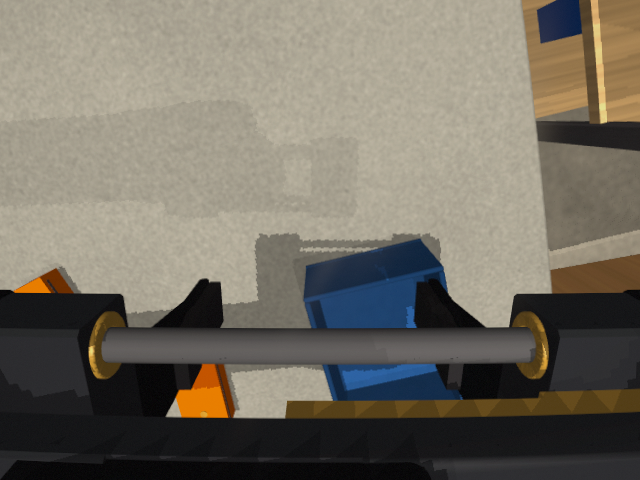

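The top view shows two pale grey saddles at about (195,236) and (291,240). The modules are at (199,183) and (301,138), and the plate is centred near (425,175). The orange and blue blocks are look-alikes. Next I'll measure poses.

```bash
cat > h.py <<'E'
from cell import env
import numpy as np, cv2
from scipy.spatial.transform import Rotation as R
def ray(c,uv):
    uv=np.asarray(uv,float).reshape(-1,1,2)
    K=np.array([[c['fx'],0,c['cx']],[0,c['fy'],c['cy']],[0,0,1]])
    n=cv2.undistortPoints(uv,K,np.array([c['k1'],0,0,0,0.]),None,None).reshape(-1,2)
    d=np.c_[n[:,0],-n[:,1],-np.ones(len(n))]
    M=c['cam_to_world']; return M[:3,3],d@M[:3,:3].T
def onz(c,uv,z):
    o,d=ray(c,uv); t=(z-o[2])/d[:,2]; return o+d*t[:,None]
def tri(c1,u1,c2,u2):
    o1,d1=ray(c1,u1);o2,d2=ray(c2,u2)
    out=[]
    for a,b in zip(d1,d2):
        a=a/np.linalg.norm(a);b=b/np.linalg.norm(b)
        A=2*np.eye(3)-np.outer(a,a)-np.outer(b,b)
        out.append(np.linalg.solve(A,(np.eye(3)-np.outer(a,a))@o1+(np.eye(3)-np.outer(b,b))@o2))
    return np.array(out)
def proj(c,P):
    M=c['cam_to_world'];P=np.atleast_2d(P)
    p=(P-M[:3,3])@M[:3,:3]; n=np.c_[p[:,0]/-p[:,2],-p[:,1]/-p[:,2]]
    r2=(n**2).sum(1,keepdims=True); n=n*(1+c['k1']*r2)
    return n*[c['fx'],c['fy']]+[c['cx'],c['cy']]
def snap(name,fn=None,box=None,s=1):
    c=env.read_camera(name)
    if fn:
        im=c['image'][:,:,::-1]
        if box: im=im[box[1]:box[3],box[0]:box[2]]
        cv2.imwrite('pics/'+fn,cv2.resize(im,None,fx=s,fy=s,interpolation=cv2.INTER_CUBIC))
    return c
def st():
    o=env.get_obs(); Rm=R.from_euler('xyz',o['tool_rot'],degrees=True).as_matrix()
    print('t',round(o['time_s'],2),'p',np.round(o['tool_pos'],4),'fing',np.round(Rm[:,1],3),'jaw',np.round(Rm[:,2],3),'F',np.round(o['force'],1),'w',round(o['grip_width'],4),'q',np.round(o['qpos'],0))
    return o,Rm
E
python3 - <<'E'
from h import *
c=snap('top','top1a.png',(150,90,340,260),4)
c2=snap('top','top1b.png',(330,70,530,280),2.8)
E
```

```text
(no output)
```

View pics/top1a.png

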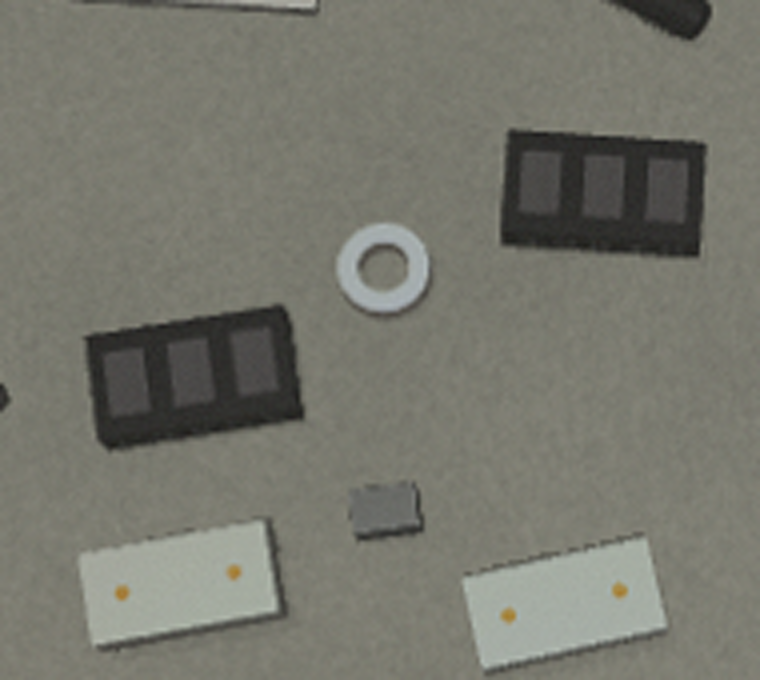

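View pics/top1b.png

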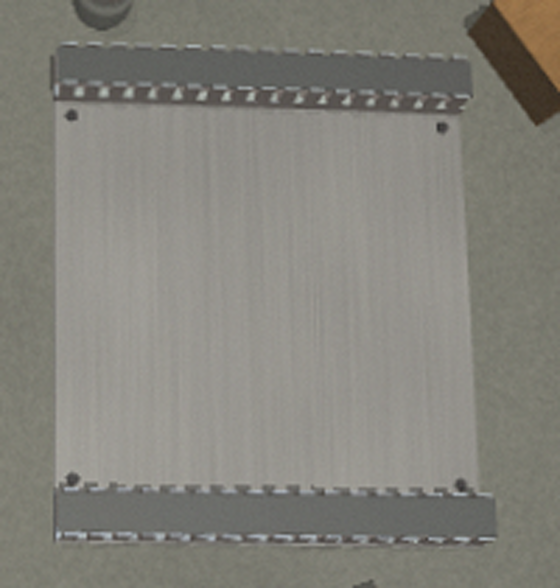

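```bash
python3 - <<'E'
from h import *
c=snap('top'); im=c['image']; hsv=cv2.cvtColor(im,cv2.COLOR_RGB2HSV)
sc=lambda p:[330+p[0]/2.8,70+p[1]/2.8]
pts=[[57,45],[470,57],[55,84],[472,95],[54,490],[496,496],[54,540],[496,542]]
print('duct tops z.04');print(np.round(onz(c,[sc(p) for p in pts],.04),4))
print('holes z.004');print(np.round(onz(c,[sc(p) for p in [[71,115],[442,127],[72,479],[461,484]]],.004),4))
print('plate left edge z.004',np.round(onz(c,[sc(p) for p in [[55,110],[57,480],[462,120],[480,490]]],.004),4))
def blobs(mask,zt,amin,amax,x0=100,x1=345,y0=100,y1=290):
    m=np.zeros_like(mask);m[y0:y1,x0:x1]=mask[y0:y1,x0:x1]
    cs,_=cv2.findContours(m,cv2.RETR_EXTERNAL,cv2.CHAIN_APPROX_NONE)
    for k in cs:
        a=cv2.contourArea(k)
        if amin<a<amax:
            P=onz(c,k.reshape(-1,2).astype(float),zt)
            r=cv2.minAreaRect((P[:,:2]*1000).astype(np.float32))
            b=cv2.boxPoints(r); e=b[1]-b[0],b[2]-b[1]; L=max(e,key=np.linalg.norm)
            print('px',k.reshape(-1,2).mean(0).round(),'c',np.round(r[0],1),'size',np.round(r[1],1),'long dir deg',round(np.degrees(np.arctan2(L[1],L[0]))%180,1))
v=hsv[:,:,2];s=hsv[:,:,1]
print('pale');blobs(((v>165)&(s<40)).astype(np.uint8)*255,.036,800,4000)
print('black');blobs((v<62).astype(np.uint8)*255,.026,1000,4000)
E
```

```text
duct tops z.04
[[ 0.775   0.0194  0.04  ]
 [ 0.7749 -0.3191  0.04  ]
 [ 0.7416  0.0214  0.04  ]
 [ 0.7417 -0.3183  0.04  ]
 [ 0.4169  0.0257  0.04  ]
 [ 0.414  -0.3164  0.04  ]
 [ 0.3792  0.0261  0.04  ]
 [ 0.3784 -0.3145  0.04  ]]
holes z.004
[[ 0.7306  0.005   0.004 ]
 [ 0.7281 -0.305   0.004 ]
 [ 0.4308  0.0081  0.004 ]
 [ 0.4286 -0.3027  0.004 ]]
plate left edge z.004 [[ 0.7347  0.018   0.004 ]
 [ 0.43    0.0198  0.004 ]
 [ 0.7349 -0.3227  0.004 ]
 [ 0.4238 -0.3181  0.004 ]]
pale
px [291. 240.] c [426.9 149.1] size [47.5 98.7] long dir deg 103.2
px [194. 236.] c [435.9 353.5] size [46.8 97.9] long dir deg 101.0
black
px [198. 184.] c [550.5 350.6] size [ 64.3 110.5] long dir deg 99.3
px [300. 138.] c [656.9 129.7] size [108.9  65.7] long dir deg 86.6
```

Plate centre is about (0.578, -0.149) with yaw near 0, so the bay runs x 0.416–0.740 and y -0.319–0.021. Saddle A is at (0.427, 0.149) heading 103°, and saddle B at (0.436, 0.354) heading 101°. I'll flip each in two 90° steps with the tool tilted ±45°, standing the saddle on its end in between. First move is towards saddle A.

```bash
python3 -m pendant '[0.68,-1,0,0,0,-0.63,87,0.68,-1,0,0,0,-0.63,87,0.68,-1,0,0,0,-0.63,87,0.68,-1,0,0,0,-0.63,87,0.68,-1,0,0,0,-0.63,87,0.68,-1,0,0,0,-0.63,87,0.68,-1,0,0,0,-0.63,87,0.68,-1,0,0,0,-0.63,87,0.68,-1,0,0,0,-0.63,87,0.68,-1,0,0,0,-0.63,87]' 30; python3 -c "
from h import *
st()"
```

```text
time_s: 1.55
tool_pos: [0.4334, 0.2285, 0.2228]
tool_rot: [-90.0, 0.0, -77.5]
force: [1.5, 0.6, 0.7]
grip_width: 0.0868
t 1.55 p [0.4334 0.2285 0.2228] fing [ 0.001  0.001 -1.   ] jaw [0.976 0.216 0.001] F [1.5 0.6 0.7] w 0.0868 q [-50.  -2.  19. 106.   1.  76. -19.]
```

```bash
python3 -m pendant '[-0.13,0.05,-0.5,-0.88,-0.19,0,87,-0.13,0.05,-0.5,-0.88,-0.19,0,87,-0.13,0.05,-0.5,-0.88,-0.19,0,87,-0.13,0.05,-0.5,-0.88,-0.19,0,87,-0.13,0.05,-0.5,-0.88,-0.19,0,87,0,0,0,0,0,0,87]' ; python3 -c "
from h import *
st();snap('side','side1.png')
c=snap('top','top2.png',(180,170,420,350),3)"
```

```text
time_s: 2.3
tool_pos: [0.4038, 0.2409, 0.1181]
tool_rot: [-91.2, -45.3, -76.3]
force: [-0.4, -0.3, 0.2]
grip_width: 0.087
t 2.3 p [0.4038 0.2409 0.1181] fing [ 0.148 -0.696 -0.703] jaw [ 0.975  0.223 -0.015] F [-0.4 -0.3  0.2] w 0.087 q [-65.  24.   9. 102.  27.  88. -52.]
```

View pics/side1.png

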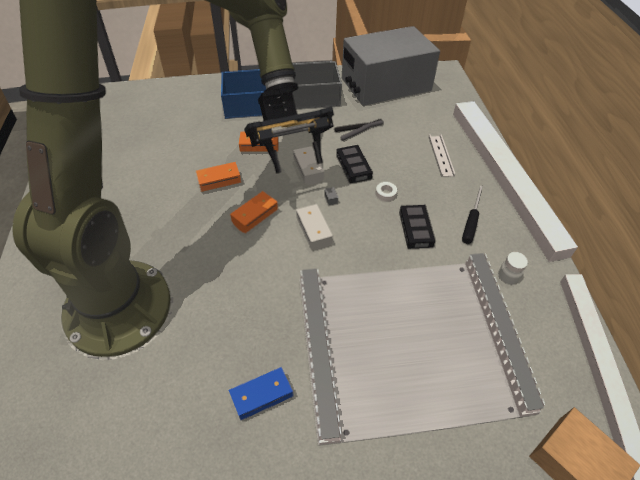

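```bash
python3 - <<'E'
from h import *
c=snap('top')
print(np.round(onz(c,[[239,287],[260,277],[285,314],[265,327],[246,217]],.036),3))
g=np.array([.427,.149,.023]);o,Rm=st();f=Rm[:,1]
T=g+.019*f;print(T,T-o['tool_pos'],(T-o['tool_pos'])/.04)
E
```

```text
[[0.328 0.256 0.036]
 [0.349 0.212 0.036]
 [0.273 0.16  0.036]
 [0.246 0.201 0.036]
 [0.476 0.244 0.036]]
t 2.45 p [0.408  0.2392 0.1244] fing [ 0.149 -0.689 -0.709] jaw [ 0.977  0.215 -0.004] F [ 0.6  0.3 -0.6] w 0.0868 q [-65.  23.  10. 102.  27.  89. -52.]
[0.42983696 0.13590162 0.00953211] [ 0.02179632 -0.10334358 -0.11482325] [ 0.54490803 -2.58358953 -2.87058119]
```

Tool geometry at 45° would bring the gripper body down onto the nearby orange block, so I'm reducing the grasp tilt to 30°.

```bash
python3 -m pendant '[0.08,-0.9,-0.1,0.73,0.16,0,87,0.08,-0.9,-0.1,0.73,0.16,0,87,0,0,0,0,0,0,87]' ; python3 - <<'E'
from h import *
g=np.array([.427,.149,.024]);o,Rm=st();f=Rm[:,1]
T=g+.019*f;print(T,T-o['tool_pos'],(T-o['tool_pos'])/.04)
E
```

```text
time_s: 2.82
tool_pos: [0.4154, 0.1619, 0.1187]
tool_rot: [-89.9, -29.7, -78.2]
force: [0.0, 0.6, -0.3]
grip_width: 0.0872
t 2.83 p [0.4154 0.1619 0.1187] fing [ 0.104 -0.485 -0.868] jaw [0.978 0.206 0.002] F [ 0.   0.6 -0.3] w 0.0872 q [-57.   9.  12. 114.  24.  76. -42.]
[0.42897482 0.13978658 0.00750112] [ 0.01361586 -0.02209057 -0.111248  ] [ 0.34039662 -0.55226422 -2.78119993]
```

```bash
python3 -m pendant '[0.08,-0.13,-0.7,0,0,0,87,0.08,-0.13,-0.7,0,0,0,87,0.08,-0.13,-0.6,0,0,0,87,0.05,-0.1,-0.4,0,0,0,87,0.05,-0.06,-0.36,0,0,0,87,0,0,0,0,0,0,87,0,0,0,0,0,0,87]' 30; python3 - <<'E'
from h import *
st();snap('top','top3.png',(200,150,400,320),3);snap('side','side3.png',(200,80,440,300),3)
E
```

```text
time_s: 3.7
tool_pos: [0.4276, 0.1463, 0.005]
tool_rot: [-90.2, -30.0, -77.3]
force: [0.1, 0.7, 5.0]
grip_width: 0.0872
t 3.7 p [0.4276 0.1463 0.005 ] fing [ 0.107 -0.489 -0.866] jaw [ 0.976  0.219 -0.003] F [0.1 0.7 5. ] w 0.0872 q [-55.  19.  13. 118.  25.  62. -44.]
```

View pics/side3.png

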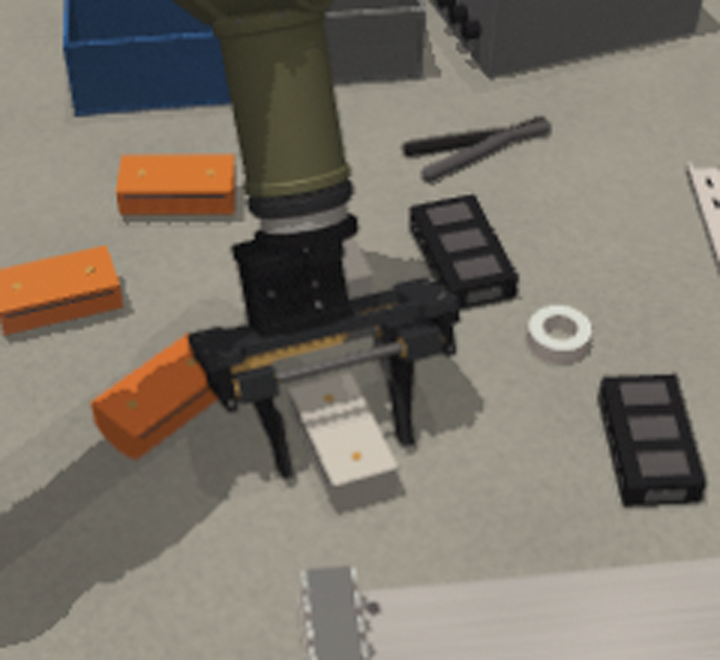

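```bash
python3 -m pendant '[0,-0.08,0.1,0,0,0,87,0,-0.08,0,0,0,0,70,0,0,0,0,0,0,55,0,0,0,0,0,0,40,0,0,0,0,0,0,40,0,0,0,0,0,0,40,0,0,0,0,0,0,40,0,0,0,0,0,0,40]' 30; python3 - <<'E'
from h import *
st()
E
```

```text
time_s: 4.8
tool_pos: [0.427, 0.1396, 0.0082]
tool_rot: [-90.3, -30.1, -77.2]
force: [2.2, 1.3, -1.3]
grip_width: 0.0499
t 4.8 p [0.427  0.1396 0.0082] fing [ 0.106 -0.49  -0.866] jaw [ 0.976  0.219 -0.005] F [ 2.2  1.3 -1.3] w 0.0499 q [-55.  18.  13. 118.  25.  62. -44.]
```

```bash
python3 -m pendant '[0,0,0.6,0,0,0,40,0,0,0.8,0,0,-0.42,40,0,0,0.9,0,0,-0.42,40,0,0,0.8,0,0,-0.42,40,0,0,0,0,0,0,40]' 30; python3 - <<'E'
from h import *
st();snap('side','side4.png',(200,80,440,300),3)
E
```

```text
time_s: 5.42
tool_pos: [0.4281, 0.1403, 0.1334]
tool_rot: [-90.1, -29.9, -89.9]
force: [-0.6, -0.2, -4.0]
grip_width: 0.0498
t 5.42 p [0.4281 0.1403 0.1334] fing [-0.002 -0.498 -0.867] jaw [ 1.    -0.    -0.002] F [-0.6 -0.2 -4. ] w 0.0498 q [-54.  11.  15. 109.  20.  80. -45.]
```

View pics/side4.png

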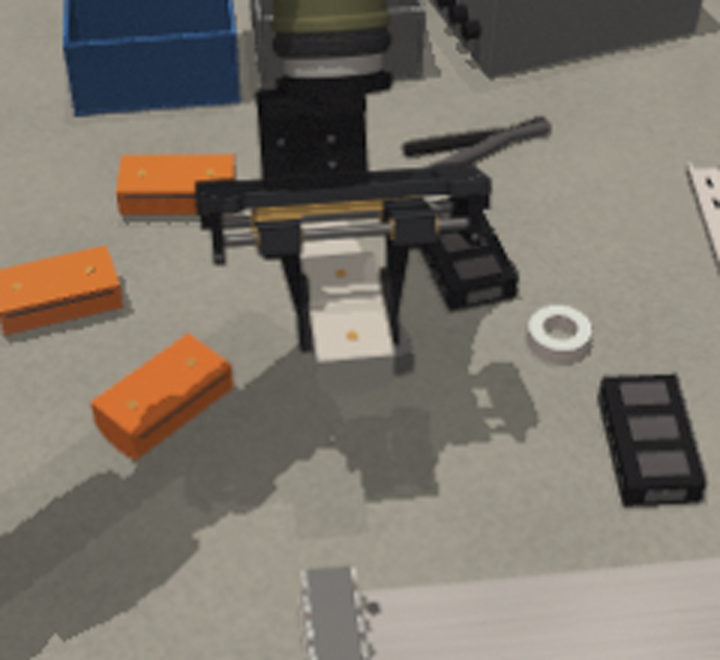

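```bash
python3 -m pendant '[0.18,-0.5,0.05,0.9,0,0,40,0.18,-0.5,0.05,0.9,0,0,40,0.18,-0.5,0,0.9,0,0,40,0.18,-0.5,0,0.9,0,0,40,0.18,-0.5,0,0.9,0,0,40,0.18,-0.5,0,0.9,0,0,40,0.18,-0.5,0,0.9,0,0,40,0.18,-0.5,0,0.9,0,0,40,0.18,-0.5,0,0.9,0,0,40,0.18,-0.5,0,0.9,0,0,40]' 30; python3 - <<'E'
from h import *
st();snap('side','side5.png',(200,80,440,300),3)
E
```

```text
time_s: 6.72
tool_pos: [0.4981, -0.0609, 0.134]
tool_rot: [-90.2, 60.2, -90.0]
force: [0.7, 0.8, -2.7]
grip_width: 0.0496
t 6.72 p [ 0.4981 -0.0609  0.134 ] fing [-0.005  0.868 -0.497] jaw [ 1.     0.004 -0.002] F [ 0.7  0.8 -2.7] w 0.0496 q [  3.  37.  40. 101. -59. 106.  63.]
```

View pics/side5.png

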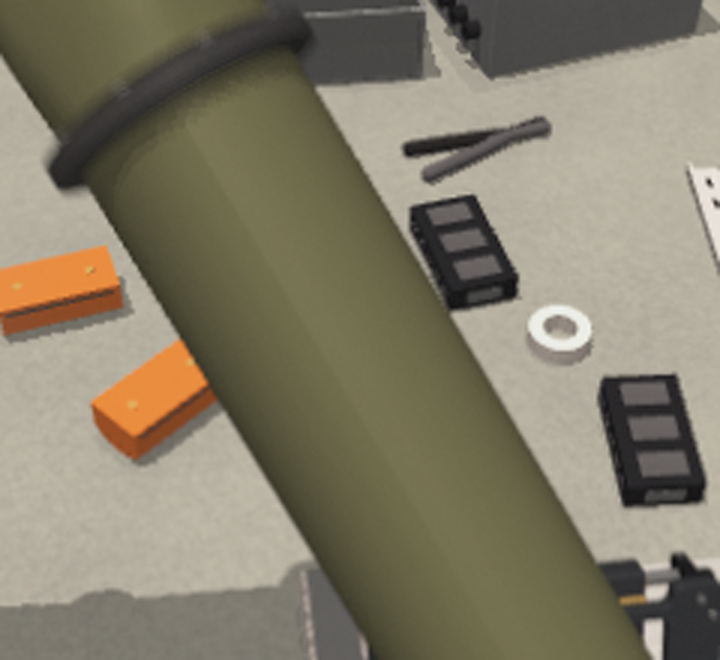

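```bash
python3 -m pendant '[0,0,-0.6,0,0,0,40,0,0,-0.6,0,0,0,40,0,0,-0.5,0,0,0,40,0,0,-0.25,0,0,0,40,0,0,0,0,0,0,40,0,0,0,0,0,0,40]' 30; python3 - <<'E'
from h import *
st();snap('top','top5.png',(300,60,540,300),2.5);snap('wrist','wr5.png')
E
```

```text
time_s: 7.52
tool_pos: [0.4991, -0.0606, 0.0591]
tool_rot: [-89.8, 59.9, -89.5]
force: [-0.3, 0.1, -2.9]
grip_width: 0.0494
t 7.53 p [ 0.4991 -0.0606  0.0591] fing [-0.004  0.865 -0.501] jaw [1.    0.006 0.002] F [-0.3  0.1 -2.9] w 0.0494 q [  5.  44.  38. 102. -61. 102.  69.]
```

View pics/top5.png

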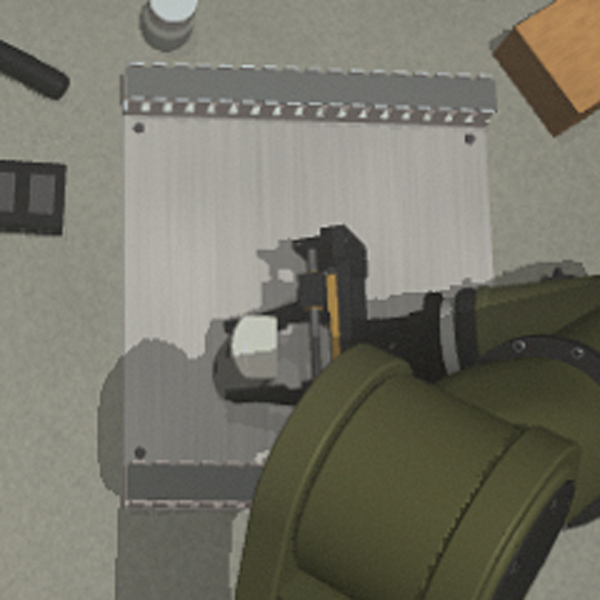

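View pics/wr5.png

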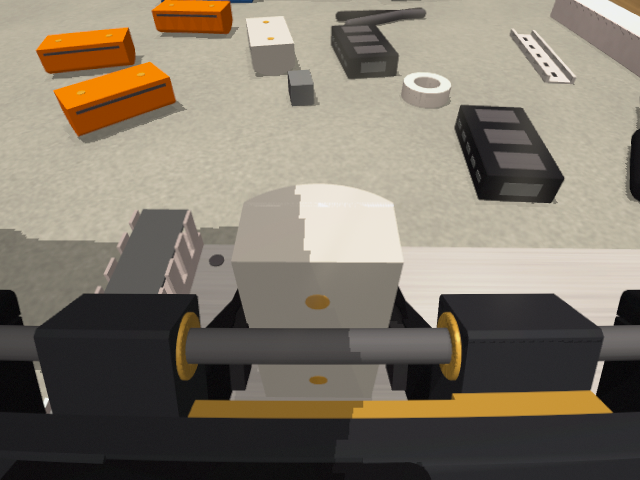

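```bash
python3 -m pendant '[0,0,-0.15,0,0,0,40,0,0,-0.1,0,0,0,40,0,0,-0.05,0,0,0,40,0,0,0,0,0,0,40]' 30;python3 -m pendant '[0,0,-0.05,0,0,0,40,0,0,0,0,0,0,40]' 30
```

```text
time_s: 8.12
tool_pos: [0.4986, -0.0605, 0.0459]
tool_rot: [-90.0, 59.9, -89.7]
force: [0.6, 0.3, -1.9]
grip_width: 0.0498
time_s: 8.38
tool_pos: [0.4987, -0.0606, 0.0441]
tool_rot: [-90.0, 59.9, -89.7]
force: [0.5, 0.5, -3.4]
grip_width: 0.0496
```

```bash
python3 -m pendant '[0,0,-0.05,0,0,0,40,0,0,0,0,0,0,40]' 30;python3 -m pendant '[0,0,-0.05,0,0,0,40,0,0,0,0,0,0,40]' 30;python3 -m pendant '[0,0,-0.05,0,0,0,40,0,0,0,0,0,0,40]' 30
```

```text
time_s: 8.62
tool_pos: [0.4989, -0.0606, 0.0433]
tool_rot: [-89.9, 60.0, -89.6]
force: [-0.9, -0.8, 4.6]
grip_width: 0.0497
time_s: 8.88
tool_pos: [0.4989, -0.0606, 0.0433]
tool_rot: [-89.8, 60.2, -89.5]
force: [-2.3, -4.0, 12.4]
grip_width: 0.0498
time_s: 9.12
tool_pos: [0.4989, -0.0606, 0.0432]
tool_rot: [-89.6, 60.3, -89.4]
force: [-3.2, -4.9, 18.7]
grip_width: 0.0499
```

```bash
python3 -m pendant '[0,0,0.1,0,0,0,40,0,0,0,0,0,0,40,0,0,0,0,0,0,55,0,0,0,0,0,0,72,0,0,0,0,0,0,72,0,0,0,0,0,0,72]' 30;python3 -m pendant '[0,-0.5,0.29,0,0,0,75,0,-0.8,0.46,0,0,0,75,0,-0.8,0.46,0,0,0,80,0,-0.5,0.7,0,0,0,87,0,0,1,0,0,0,87,0,0,0.7,0,0,0,87,0,0,0,0,0,0,87]' 30; python3 - <<'E'
from h import *
st();snap('top','top6.png',(300,60,540,300),2.5);snap('wrist','wr6.png')
E
```

```text
time_s: 9.88
tool_pos: [0.4986, -0.0604, 0.0419]
tool_rot: [-90.0, 59.9, -89.7]
force: [-0.0, 0.5, 0.7]
grip_width: 0.0705
time_s: 10.75
tool_pos: [0.499, -0.167, 0.1893]
tool_rot: [-89.5, 59.7, -89.3]
force: [0.6, 0.2, 0.5]
grip_width: 0.0867
t 10.75 p [ 0.499  -0.167   0.1893] fing [-0.001  0.864 -0.504] jaw [1.    0.004 0.005] F [0.6 0.2 0.5] w 0.0867 q [ 13.  39.  40.  89. -56. 115.  62.]
```

View pics/top6.png

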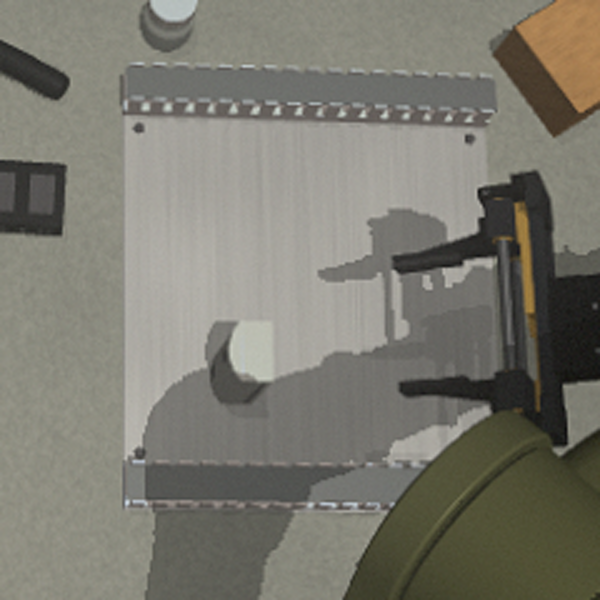

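View pics/wr6.png

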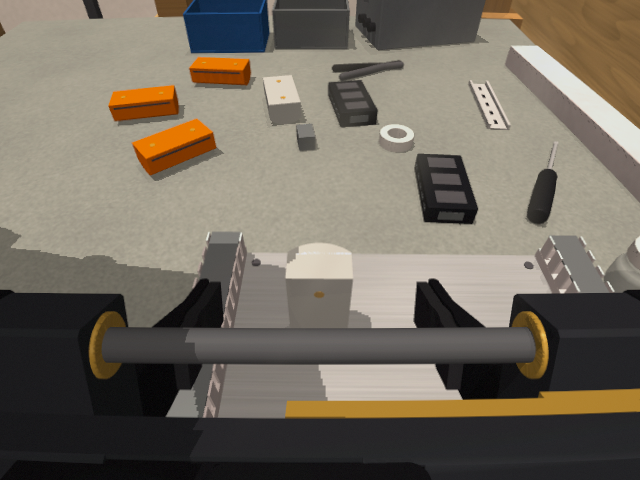

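Saddle A is standing on its end at crop (250,350), flat side facing the gripper. I'll measure its top and swing over to the crest side.

```bash
python3 - <<'E'
from h import *
c=snap('top')
print(np.round(onz(c,[[300+x/2.5,60+y/2.5] for x,y in [[272,321],[272,382],[229,350]]],.104),4))
E
python3 -m pendant '[0,0.3,0.3,-0.95,0,0,87,0,0.44,0,-0.95,0,0,87,0,0.44,0,-0.95,0,0,87,0,0.44,0,-0.95,0,0,87,0,0.44,0,-0.95,0,0,87,0,0.44,0,-0.95,0,0,87,0,0.44,0,-0.95,0,0,87,0,0.5,0,-0.95,0,0,87,0,0.5,0,-0.95,0,0,87,0,0.5,0,-0.95,0,0,87]'
python3 -m pendant '[0,0.2,-0.3,-0.95,0,0,87,0,0,-0.3,0,0,0,87,0,0,-0.3,0,0,0,87,0,0,0,0,0,0,87]'; python3 - <<'E'
from h import *
o,Rm=st();f=Rm[:,1];T=np.array([.4987,-.069,.069])+.019*f;print((T-o['tool_pos'])/.04)
snap('top','top7.png',(300,60,540,300),2.5)
E
```

```text
[[ 0.5245 -0.0906  0.104 ]
 [ 0.4739 -0.0891  0.104 ]
 [ 0.5    -0.0547  0.104 ]]
time_s: 12.15
tool_pos: [0.4986, 0.014, 0.1986]
tool_rot: [-90.3, -35.4, -89.8]
force: [1.1, -1.3, 1.0]
grip_width: 0.0869
time_s: 12.65
tool_pos: [0.4983, 0.0187, 0.1626]
tool_rot: [-90.4, -44.6, -90.0]
force: [0.2, -1.3, 0.3]
grip_width: 0.0869
t 12.65 p [0.4983 0.0187 0.1626] fing [-0.007 -0.702 -0.713] jaw [ 1.    -0.005 -0.005] F [ 0.2 -1.3  0.3] w 0.0869 q [-58.  19.  31. 106.  29.  82. -37.]
[ 0.0072011  -2.52697672 -2.67864436]
```

View pics/top7.png

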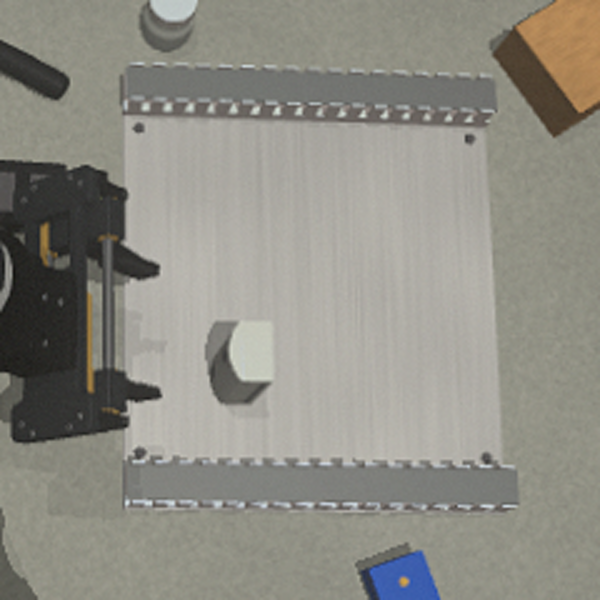

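```bash
python3 -m pendant '[0,-0.6,-0.62,0,0,0,87,0,-0.6,-0.62,0,0,0,87,0,-0.6,-0.62,0,0,0,87,0,-0.45,-0.5,0,0,0,87,0,-0.3,-0.32,0,0,0,87,0,0,0,0,0,0,87,0,0,0,0,0,0,87]'; python3 - <<'E'
from h import *
o,Rm=st();f=Rm[:,1];T=np.array([.4990,-.070,.069])+.019*f;print((T-o['tool_pos'])/.04)
E
```

```text
time_s: 13.58
tool_pos: [0.4996, -0.0806, 0.0564]
tool_rot: [-90.2, -44.5, -89.9]
force: [-0.3, -0.6, 0.3]
grip_width: 0.0869
t 13.57 p [ 0.4996 -0.0806  0.0564] fing [-0.003 -0.701 -0.714] jaw [ 1.    -0.001 -0.003] F [-0.3 -0.6  0.3] w 0.0869 q [-51.  24.  33. 115.  32.  64. -38.]
[-0.01593496 -0.06772406 -0.02339632]
```

```bash
python3 -m pendant '[0,-0.05,0,0,0,0,70,0,0,0,0,0,0,55,0,0,0,0,0,0,40,0,0,0,0,0,0,40,0,0,0,0,0,0,40,0,0,0,0,0,0,40]' 40;python3 -m pendant '[0,0,0.3,0,0,0,40,0,0,0.6,0,0,0,40,0,0,0.8,0,0,0,40,0.2,0,0.5,0,0,0,40,0.3,0,0,0,0,0,40,0.3,0,0,0,0,0,40,0.2,0,0,0,0,0,40,0,0,0,0,0,0,40]' 40;  python3 - <<'E'
from h import *
o,Rm=st()
snap('top','top8.png',(300,60,540,300),2.5)
snap('side','side8.png',(200,150,540,440),2.3)
E
```

```text
time_s: 14.32
tool_pos: [0.4989, -0.0828, 0.0554]
tool_rot: [-90.4, -44.6, -89.7]
force: [0.9, 0.1, -0.3]
grip_width: 0.0499
time_s: 15.32
tool_pos: [0.5389, -0.0833, 0.1427]
tool_rot: [-90.5, -44.7, -89.7]
force: [-0.5, -0.3, -3.2]
grip_width: 0.0493
t 15.32 p [ 0.5389 -0.0833  0.1427] fing [-0.005 -0.703 -0.711] jaw [ 1.    -0.001 -0.006] F [-0.5 -0.3 -3.2] w 0.0493 q [-50.  21.  35. 107.  32.  73. -30.]
```

View pics/side8.png

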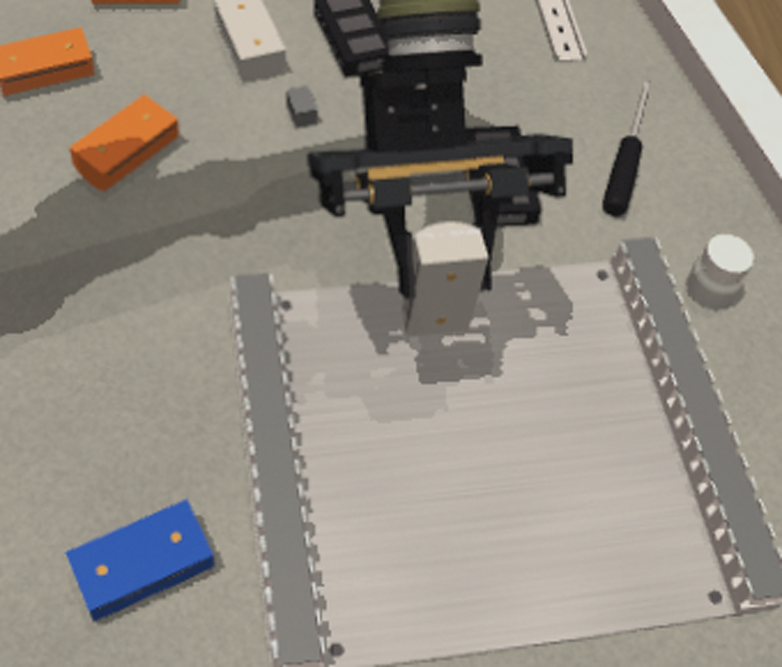

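```bash
python3 -m pendant '[0,0.04,0,0.9,0,0,40,0,0.04,0,0.9,0,0,40,0,0.04,0,0.9,0,0,40,0,0.04,0,0.9,0,0,40,0,0.04,0,0.9,0,0,40,0,0.04,0,0.9,0,0,40,0,0.04,0,0.9,0,0,40,0,0.04,0,0.9,0,0,40,0,0.04,0,0.9,0,0,40,0,0.04,0,0.9,0,0,40]' 40
python3 -m pendant '[0,0,-0.7,0,0,0,40,0,0,-0.8,0,0,0,40,0,0,-0.6,0,0,0,40,0,0,-0.4,0,0,0,40,0,0,-0.3,0,0,0,40,0,0,0,0,0,0,40]' 40
python3 - <<'E'
from h import *
o,Rm=st()
snap('top','top9.png',(300,60,540,300),2.5)
snap('wrist','wr9.png')
E
```

```text
time_s: 16.68
tool_pos: [0.5382, -0.0677, 0.1434]
tool_rot: [-90.1, 45.6, -89.7]
force: [-0.0, 0.9, -3.0]
grip_width: 0.05
time_s: 17.42
tool_pos: [0.5385, -0.0667, 0.031]
tool_rot: [-90.1, 45.4, -89.8]
force: [0.3, -0.2, -1.8]
grip_width: 0.0494
t 17.43 p [ 0.5385 -0.0667  0.031 ] fing [-0.005  0.712 -0.702] jaw [ 1.     0.006 -0.002] F [ 0.3 -0.2 -1.8] w 0.0494 q [  4.  37.  32. 101. -54.  87.  59.]
```

View pics/top9.png

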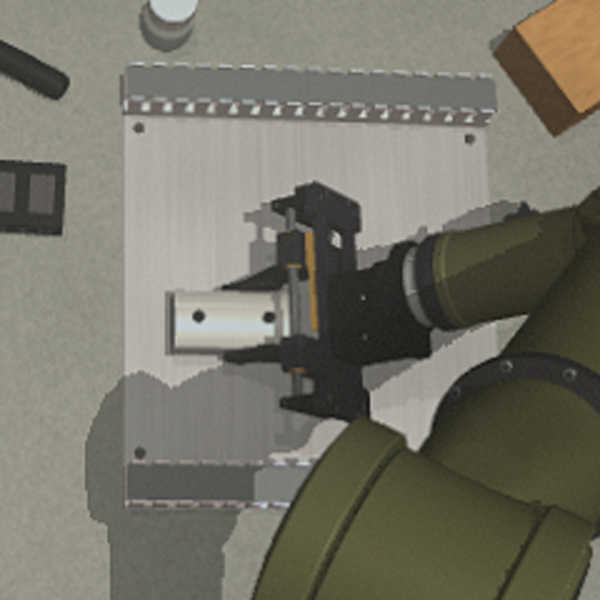

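View pics/wr9.png

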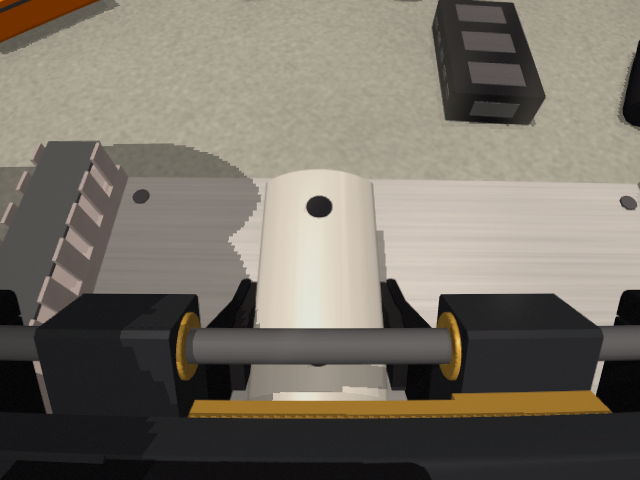

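```bash
python3 -m pendant '[0,0,-0.2,0,0,0,40,0,0,-0.15,0,0,0,40,0,0,0,0,0,0,40]' 40
python3 -m pendant '[0,0,-0.08,0,0,0,40,0,0,0,0,0,0,40]' 40
python3 -m pendant '[0,0,-0.05,0,0,0,40,0,0,0,0,0,0,40]' 40
python3 -m pendant '[0,0,-0.05,0,0,0,40,0,0,0,0,0,0,40]' 40
```

```text
time_s: 17.9
tool_pos: [0.5383, -0.0668, 0.0169]
tool_rot: [-90.1, 45.5, -89.8]
force: [-0.0, -0.9, -2.4]
grip_width: 0.0496
time_s: 18.15
tool_pos: [0.5386, -0.0669, 0.014]
tool_rot: [-90.1, 45.4, -89.8]
force: [-0.3, 0.6, -3.3]
grip_width: 0.0499
time_s: 18.4
tool_pos: [0.5387, -0.067, 0.0121]
tool_rot: [-90.1, 45.4, -89.8]
force: [-0.3, 0.5, -2.0]
grip_width: 0.0499
time_s: 18.65
tool_pos: [0.5389, -0.0669, 0.0112]
tool_rot: [-90.0, 45.5, -89.7]
force: [-1.4, -1.5, 3.5]
grip_width: 0.0497
```

Contact at z = 0.011 as expected. I'll ease the load, open, and retreat backwards and up.

```bash
python3 -m pendant '[0,0,0.02,0,0,0,40,0,0,0,0,0,0,55,0,0,0,0,0,0,70,0,0,0,0,0,0,72,0,0,0,0,0,0,72]' 30
python3 -m pendant '[0,-0.3,0.3,0,0,0,75,0,-0.6,0.6,0,0,0,80,0,-0.7,0.7,0,0,0,87,0,-0.4,0.8,0,0,0,87,0,0,0.9,0,0,0,87,0,0,0,0,0,0,87]'
python3 - <<'E'
from h import *
o,Rm=st()
c=snap('top','top10.png',(300,60,540,300),2.5)
snap('side','side10.png')
E
```

```text
time_s: 19.27
tool_pos: [0.5388, -0.0667, 0.0113]
tool_rot: [-90.0, 45.5, -89.7]
force: [-0.6, 0.0, 4.5]
grip_width: 0.0703
time_s: 20.02
tool_pos: [0.5397, -0.1496, 0.1457]
tool_rot: [-89.7, 45.2, -89.6]
force: [-0.1, -0.6, -0.4]
grip_width: 0.0866
t 20.02 p [ 0.5397 -0.1496  0.1457] fing [ 0.     0.71  -0.705] jaw [1.    0.003 0.004] F [-0.1 -0.6 -0.4] w 0.0866 q [  9.  34.  36.  91. -49.  99.  55.]
```

View pics/top10.png

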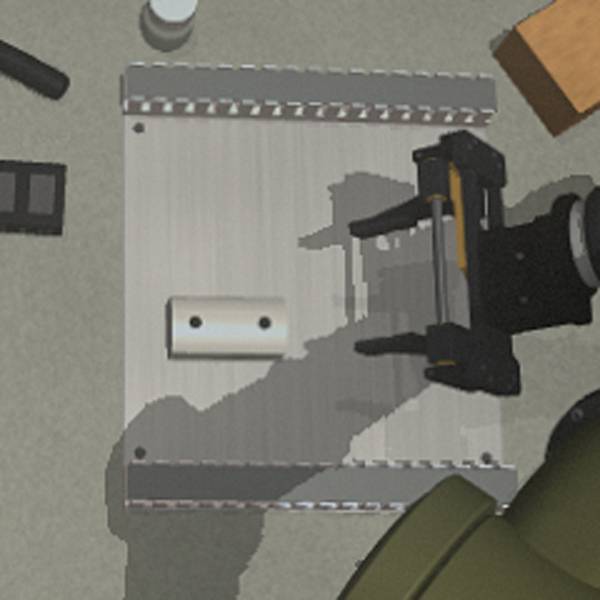

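View pics/side10.png

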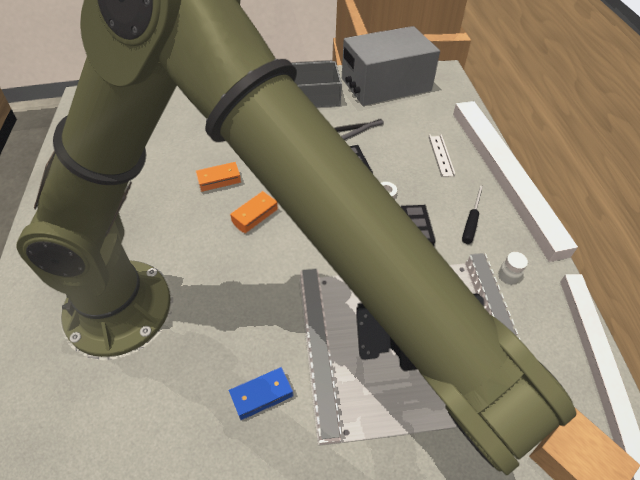

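Saddle A lies flat, crest up, at crop (227,327). Next is saddle B.

```bash
python3 -m pendant '[-0.2,0.9,0.3,-0.75,0,0,87,-0.25,1,0.3,-0.75,0,0,87,-0.25,1,0.3,-0.75,0,0,87,-0.25,1,0,-0.75,0,0,87,-0.25,1,0,-0.75,0,0,87,-0.25,1,0,-0.75,0,0,87,-0.25,1,0,-0.75,0,0,87,-0.25,1,0,-0.75,0,0,87,-0.25,1,0,-0.75,0,0,87,-0.25,1,0,-0.75,0,0,87]'
python3 -m pendant '[0,1,0,0,0,0.36,87,0,1,0,0,0,0.36,87,0,1,0,0,0,0.36,87,0,0,0,0,0,0,87]'
cat >> h.py <<'E'
def blobs(c,kind,x0=100,x1=530,y0=100,y1=290,zt=None):
    hsv=cv2.cvtColor(c['image'],cv2.COLOR_RGB2HSV);v=hsv[:,:,2];s=hsv[:,:,1]
    if kind=='pale': mask=((v>165)&(s<40)).astype(np.uint8)*255;zt=zt or .036;am=(800,4000)
    else: mask=(v<62).astype(np.uint8)*255;zt=zt or .026;am=(1000,4000)
    m=np.zeros_like(mask);m[y0:y1,x0:x1]=mask[y0:y1,x0:x1]
    cs,_=cv2.findContours(m,cv2.RETR_EXTERNAL,cv2.CHAIN_APPROX_NONE)
    for k in cs:
        a=cv2.contourArea(k)
        if am[0]<a<am[1]:
            P=onz(c,k.reshape(-1,2).astype(float),zt)
            r=cv2.minAreaRect((P[:,:2]*1000).astype(np.float32))
            b=cv2.boxPoints(r); L=max((b[1]-b[0],b[2]-b[1]),key=np.linalg.norm)
            print(kind,'px',k.reshape(-1,2).mean(0).round(),'c',np.round(r[0],1),'size',np.round(r[1],1),'dir',round(np.degrees(np.arctan2(L[1],L[0]))%180,1))
E
python3 - <<'E'
from h import *
o,Rm=st()
c=snap('top','top11.png')
blobs(c,'pale');blobs(c,'black')
E
```

```text
time_s: 21.38
tool_pos: [0.4402, 0.2501, 0.1785]
tool_rot: [-90.3, -29.8, -89.8]
force: [1.2, 0.4, -0.2]
grip_width: 0.0871
time_s: 21.88
tool_pos: [0.4384, 0.3724, 0.1766]
tool_rot: [-90.5, -29.6, -78.5]
force: [0.7, -0.7, 0.3]
grip_width: 0.0867
t 21.88 p [0.4384 0.3724 0.1766] fing [ 0.089 -0.486 -0.87 ] jaw [ 0.981  0.194 -0.008] F [ 0.7 -0.7  0.3] w 0.0867 q [-62.  26.   9.  85.  17.  91. -45.]
black px [198. 184.] c [549.8 351. ] size [ 66.3 111.4] dir 99.2
black px [301. 138.] c [656.9 129.8] size [107.9  65.7] dir 86.7
```

View pics/top11.png

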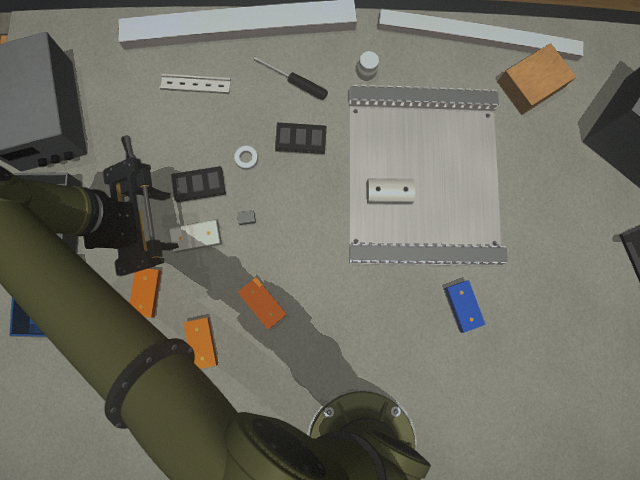

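```bash
python3 -m pendant '[0,-0.12,-0.75,0,0,0,87,0,-0.12,-0.75,0,0,0,87,0,-0.12,-0.75,0,0,0,87,0,-0.12,-0.75,0,0,0,87,0,-0.12,-0.6,0,0,0,87,0,-0.1,-0.4,0,0,0,87,0,0,0,0,0,0,87,0,0,0,0,0,0,87]'
python3 - <<'E'
from h import *
o,Rm=st();f=Rm[:,1];T=np.array([.436,.3535,.024])+.019*f;print((T-o['tool_pos'])/.04)
snap('top','top12.png',(100,150,340,330),3)
snap('side','side12.png',(200,60,440,260),3)
E
```

```text
time_s: 22.92
tool_pos: [0.4413, 0.3413, 0.0198]
tool_rot: [-90.3, -29.5, -79.1]
force: [-0.9, 0.2, 0.0]
grip_width: 0.0872
t 22.93 p [0.4413 0.3413 0.0198] fing [ 0.089 -0.485 -0.87 ] jaw [ 0.982  0.188 -0.004] F [-0.9  0.2  0. ] w 0.0872 q [-61.  32.   9.  95.  17.  75. -50.]
[-0.09008017  0.07412697 -0.30898055]
```

View pics/top12.png

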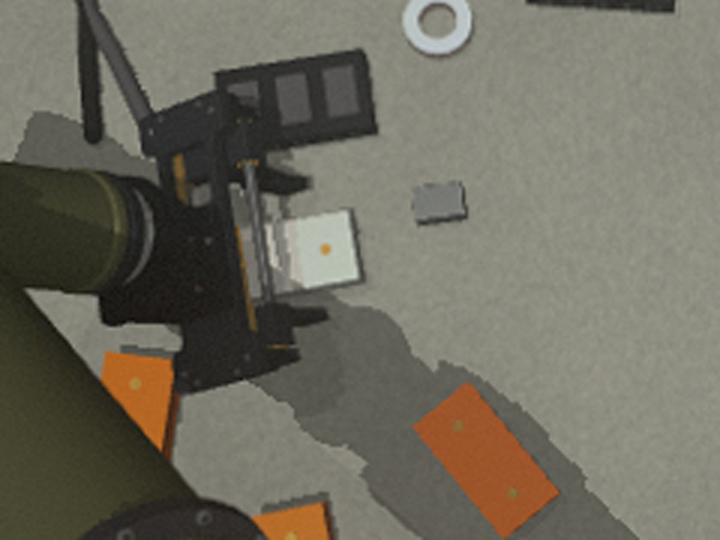

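View pics/side12.png

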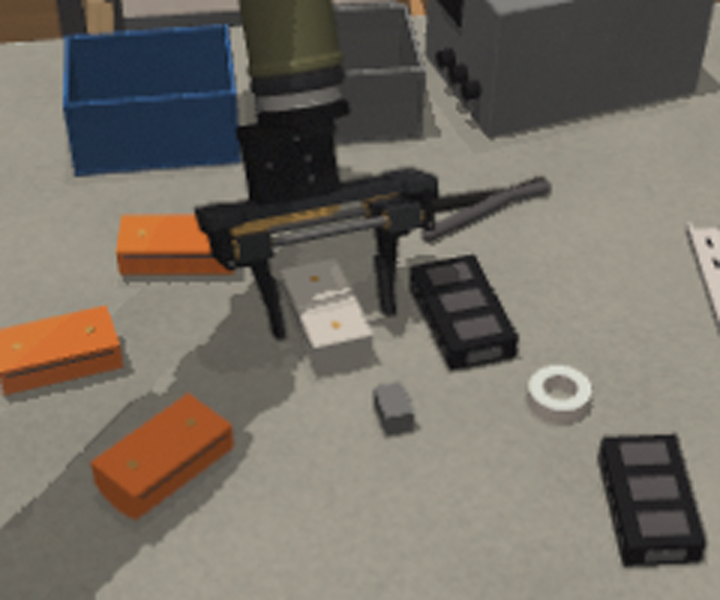

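```bash
python3 -m pendant '[-0.05,0.03,-0.15,0,0,0,87,-0.04,0.03,-0.12,0,0,0,87,0,0,0,0,0,0,70,0,0,0,0,0,0,55,0,0,0,0,0,0,40,0,0,0,0,0,0,40,0,0,0,0,0,0,40,0,0,0,0,0,0,40]' 40
python3 - <<'E'
from h import *
st()
E
```

```text
time_s: 24.02
tool_pos: [0.4371, 0.3434, 0.0083]
tool_rot: [-90.3, -29.6, -79.0]
force: [-0.6, -0.8, 0.6]
grip_width: 0.0499
t 24.02 p [0.4371 0.3434 0.0083] fing [ 0.088 -0.486 -0.87 ] jaw [ 0.982  0.188 -0.005] F [-0.6 -0.8  0.6] w 0.0499 q [-61.  33.   9.  95.  17.  74. -50.]
```

```bash
python3 -m pendant '[0,0,0.5,0,0,0,40,0,0,0.9,0,0,-0.36,40,0,0,1,0,0,-0.36,40,0,0,0.9,0,0,-0.36,40,0,0,0,0,0,0,40]' 40
python3 -m pendant '[0.18,-0.9,0,0.9,0,0,40,0.18,-0.9,0,0.9,0,0,40,0.18,-0.9,0,0.9,0,0,40,0.18,-0.9,0,0.9,0,0,40,0.18,-0.9,0,0.9,0,0,40,0.18,-0.9,0,0.9,0,0,40,0.18,-0.9,0,0.9,0,0,40,0.18,-0.9,0,0.9,0,0,40,0.18,-0.9,0,0.9,0,0,40,0.18,-0.9,0,0.9,0,0,40]' 40
python3 - <<'E'
from h import *
st()
E
```

```text
time_s: 24.65
tool_pos: [0.4393, 0.3445, 0.1439]
tool_rot: [-90.0, -29.3, -90.0]
force: [0.3, 0.2, -3.6]
grip_width: 0.0498
time_s: 25.9
tool_pos: [0.5085, -0.0164, 0.1394]
tool_rot: [-89.9, 60.3, -89.6]
force: [0.8, 0.5, -2.5]
grip_width: 0.0498
t 25.9 p [ 0.5085 -0.0164  0.1394] fing [-0.005  0.869 -0.495] jaw [1.    0.006 0.001] F [ 0.8  0.5 -2.5] w 0.0498 q [  3.  33.  35. 104. -59. 101.  59.]
```

```bash
python3 -m pendant '[0.2,-0.74,0,0,0,0,40,0.2,-0.74,0,0,0,0,40,0.2,-0.74,0,0,0,0,40,0.2,-0.74,0,0,0,0,40,0,-0.74,0,0,0,0,40,0,0,0,0,0,0,40]' 40
python3 - <<'E'
from h import *
st()
c=snap('top','top13.png',(300,60,540,300),2.5)
blobs(c,'pale',340,440,150,250)
E
```

```text
time_s: 26.65
tool_pos: [0.5396, -0.1658, 0.138]
tool_rot: [-90.4, 60.0, -90.1]
force: [0.5, -0.5, -3.5]
grip_width: 0.0497
t 26.65 p [ 0.5396 -0.1658  0.138 ] fing [-0.004  0.866 -0.501] jaw [ 1.     0.003 -0.003] F [ 0.5 -0.5 -3.5] w 0.0497 q [ 16.  45.  36.  85. -58. 112.  61.]
```

View pics/top13.png

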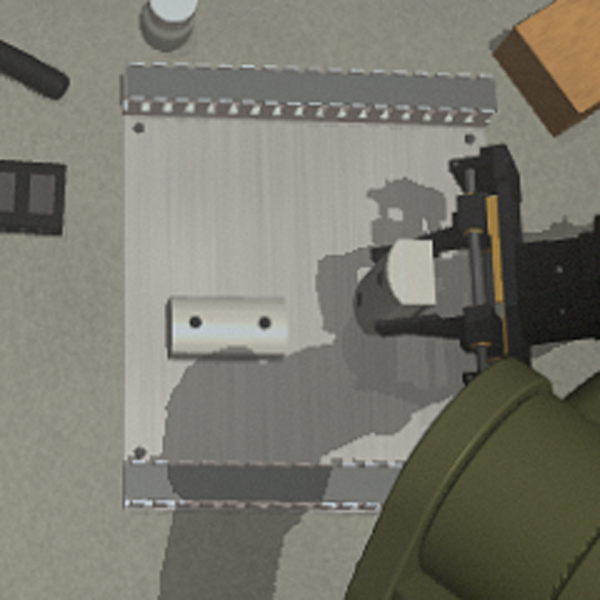

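```bash
python3 -m pendant '[0,0,-0.6,0,0,0,40,0,0,-0.6,0,0,0,40,0,0,-0.5,0,0,0,40,0,0,-0.35,0,0,0,40,0,0,-0.15,0,0,0,40,0,0,0,0,0,0,40]' 40
python3 -m pendant '[0,0,-0.08,0,0,0,40,0,0,0,0,0,0,40]'
python3 -m pendant '[0,0,-0.05,0,0,0,40,0,0,0,0,0,0,40]'
python3 -m pendant '[0,0,-0.05,0,0,0,40,0,0,0,0,0,0,40]'
```

```text
time_s: 27.45
tool_pos: [0.5406, -0.1633, 0.0518]
tool_rot: [-90.1, 60.1, -89.7]
force: [0.0, 0.2, -2.5]
grip_width: 0.0492
time_s: 27.7
tool_pos: [0.5408, -0.1634, 0.0491]
tool_rot: [-90.0, 60.1, -89.6]
force: [-0.6, 0.3, -2.6]
grip_width: 0.0497
time_s: 27.95
tool_pos: [0.5407, -0.1633, 0.0468]
tool_rot: [-90.0, 60.1, -89.7]
force: [0.4, 0.2, -3.1]
grip_width: 0.0495
time_s: 28.2
tool_pos: [0.5406, -0.1632, 0.0446]
tool_rot: [-90.1, 60.1, -89.7]
force: [-0.1, -1.8, -1.6]
grip_width: 0.0498
```

```bash

python3 -m pendant '[0,0,-0.05,0,0,0,40,0,0,0,0,0,0,40]'
python3 -m pendant '[0,0,-0.03,0,0,0,40,0,0,0,0,0,0,40]'
```

```text
time_s: 28.45
tool_pos: [0.5407, -0.1633, 0.043]
tool_rot: [-90.0, 60.1, -89.7]
force: [-0.9, 0.7, -2.0]
grip_width: 0.0492
time_s: 28.7
tool_pos: [0.5408, -0.1633, 0.0429]
tool_rot: [-89.9, 60.2, -89.6]
force: [-0.3, -2.3, 5.2]
grip_width: 0.0496
```

```bash
python3 -m pendant '[0,0,0.02,0,0,0,40,0,0,0,0,0,0,55,0,0,0,0,0,0,72,0,0,0,0,0,0,72,0,0,0,0,0,0,72]' 30;python3 -m pendant '[0,-0.5,0.29,0,0,0,75,0,-0.8,0.46,0,0,0,75,0,-0.5,0.8,-0.5,0,0,80,0,0,0.9,-0.9,0,0,87,0,0,0.9,-0.9,0,0,87,0,0,0,-0.7,0,0,87]' 30; python3 - <<'E'
from h import *
st();c=snap('top','top14.png',(300,60,540,300),2.5)
E
```

```text
time_s: 29.32
tool_pos: [0.5406, -0.1632, 0.0422]
tool_rot: [-90.1, 60.1, -89.7]
force: [-0.2, -0.4, -0.4]
grip_width: 0.0706
time_s: 30.08
tool_pos: [0.5421, -0.2366, 0.1805]
tool_rot: [-89.8, 29.7, -89.6]
force: [0.8, 1.0, -0.7]
grip_width: 0.087
t 30.07 p [ 0.5421 -0.2366  0.1805] fing [ 0.     0.496 -0.868] jaw [1.    0.005 0.003] F [ 0.8  1.  -0.7] w 0.087 q [  2.  32.  48.  85. -42.  97.  54.]
```

View pics/top14.png

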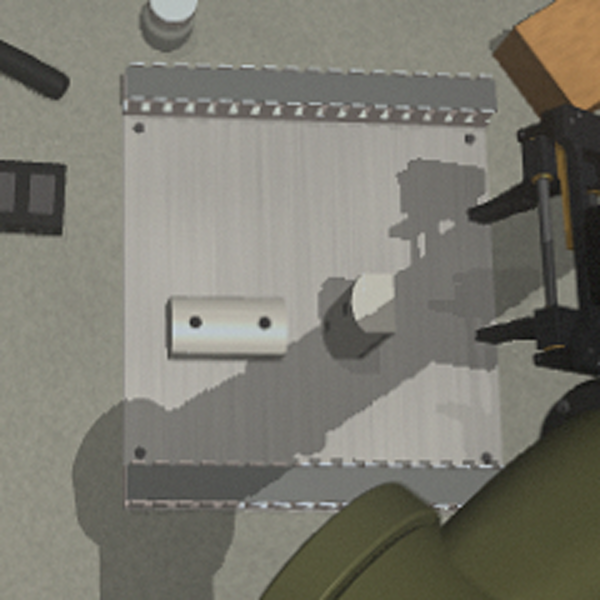

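```bash
python3 - <<'E'
from h import *
c=snap('top')
print(np.round(onz(c,[[300+x/2.5,60+y/2.5] for x,y in [[394,273],[394,332],[352,303]]],.104),4))
E
python3 -m pendant '[0,0.3,0.6,-0.94,0,0,87,0,0.47,0.3,-0.94,0,0,87,0,0.5,0,-0.94,0,0,87,0,0.5,0,-0.94,0,0,87,0,0.5,0,-0.94,0,0,87,0,0.5,0,-0.94,0,0,87,0,0.5,-0.3,-0.94,0,0,87,0,0.5,-0.5,-0.94,0,0,87,0,0,-0.4,0,0,0,87,0,0,0,0,0,0,87]'
 python3 - <<'E'
from h import *
o,Rm=st();f=Rm[:,1];T=np.array([.5408,-.172,.069])+.019*f;print((T-o['tool_pos'])/.04)
E
```

```text
[[ 0.5668 -0.194   0.104 ]
 [ 0.5167 -0.1916  0.104 ]
 [ 0.5406 -0.1575  0.104 ]]
time_s: 31.42
tool_pos: [0.5391, -0.0863, 0.1634]
tool_rot: [-90.8, -45.3, -89.7]
force: [-0.1, -0.5, 0.2]
grip_width: 0.0868
t 31.43 p [ 0.5391 -0.0863  0.1634] fing [-0.011 -0.71  -0.704] jaw [ 1.    -0.005 -0.01 ] F [-0.1 -0.5  0.2] w 0.0868 q [-67.  25.  56. 107.  25.  71. -22.]
[ 0.03785561 -2.47873327 -2.69325143]
```

```bash
python3 -m pendant '[0,-0.6,-0.62,0,0,0,87,0,-0.6,-0.62,0,0,0,87,0,-0.6,-0.62,0,0,0,87,0,-0.45,-0.5,0,0,0,87,0.03,-0.25,-0.3,0,0,0,87,0,0,0,0,0,0,87,0,0,0,0,0,0,87]'; python3 - <<'E'
from h import *
o,Rm=st();f=Rm[:,1];T=np.array([.5415,-.1728,.069])+.019*f;print((T-o['tool_pos'])/.04)
E
```

```text
time_s: 32.3
tool_pos: [0.5427, -0.1842, 0.0588]
tool_rot: [-90.4, -45.0, -89.9]
force: [-0.6, 0.2, 0.1]
grip_width: 0.0871
t 32.3 p [ 0.5427 -0.1842  0.0588] fing [-0.004 -0.708 -0.707] jaw [ 1.    -0.002 -0.004] F [-0.6  0.2  0.1] w 0.0871 q [-55.  34.  53. 113.  23.  53. -21.]
[-0.03286816 -0.05194894 -0.08066396]
```

```bash
python3 -m pendant '[0,-0.05,-0.08,0,0,0,75,0,0,0,0,0,0,55,0,0,0,0,0,0,40,0,0,0,0,0,0,40,0,0,0,0,0,0,40,0,0,0,0,0,0,40]' 40;python3 -m pendant '[0,0,0.3,0,0,0,40,0,0,0.6,0,0,0,40,0,0,0.8,0,0,0,40,0,0,0.5,0,0,0,40,0,0,0,0,0,0,40]' 40;  python3 - <<'E'
from h import *
o,Rm=st()
snap('top','top15.png',(300,60,540,300),2.5)
E
```

```text
time_s: 33.05
tool_pos: [0.5417, -0.1865, 0.0548]
tool_rot: [-90.5, -45.1, -89.8]
force: [-1.7, 0.3, 1.4]
grip_width: 0.0497
time_s: 33.67
tool_pos: [0.5427, -0.1862, 0.1436]
tool_rot: [-90.3, -45.0, -89.9]
force: [-0.5, 0.3, -3.3]
grip_width: 0.0496
t 33.67 p [ 0.5427 -0.1862  0.1436] fing [-0.004 -0.707 -0.707] jaw [ 1.    -0.002 -0.003] F [-0.5  0.3 -3.3] w 0.0496 q [-59.  25.  58. 111.  27.  61. -18.]
```

View pics/top15.png

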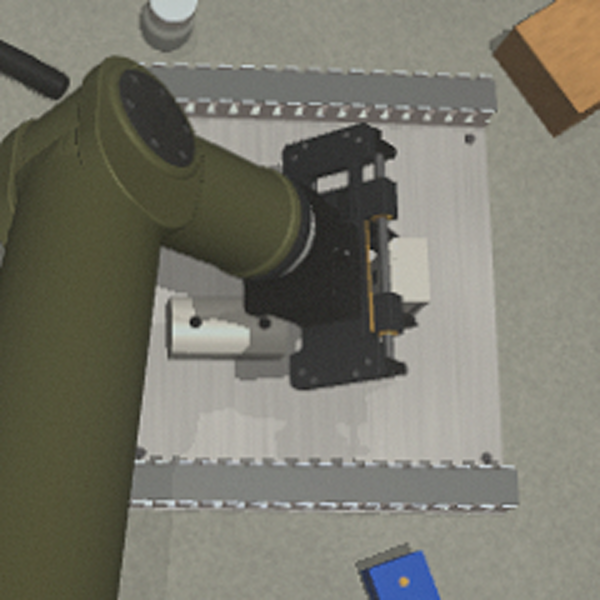

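```bash
python3 -m pendant '[0,-0.08,0.05,0.9,0,0,40,0,-0.08,0,0.9,0,0,40,0,-0.08,0,0.9,0,0,40,0,-0.08,0,0.9,0,0,40,0,-0.08,0,0.9,0,0,40,0,-0.08,0,0.9,0,0,40,0,-0.08,0,0.9,0,0,40,0,-0.08,0,0.9,0,0,40,0,-0.08,0,0.9,0,0,40,0,-0.08,0,0.9,0,0,40]' 40
python3 - <<'E'
from h import *
o,Rm=st()
snap('top','top16.png',(300,60,540,300),2.5)
E
```

```text
time_s: 34.98
tool_pos: [0.5413, -0.2193, 0.1429]
tool_rot: [-90.3, 45.2, -90.0]
force: [1.3, 0.1, -3.2]
grip_width: 0.0494
t 34.98 p [ 0.5413 -0.2193  0.1429] fing [-0.007  0.709 -0.705] jaw [ 1.     0.005 -0.004] F [ 1.3  0.1 -3.2] w 0.0494 q [ 13.  40.  38.  83. -50. 105.  58.]
```

View pics/top16.png

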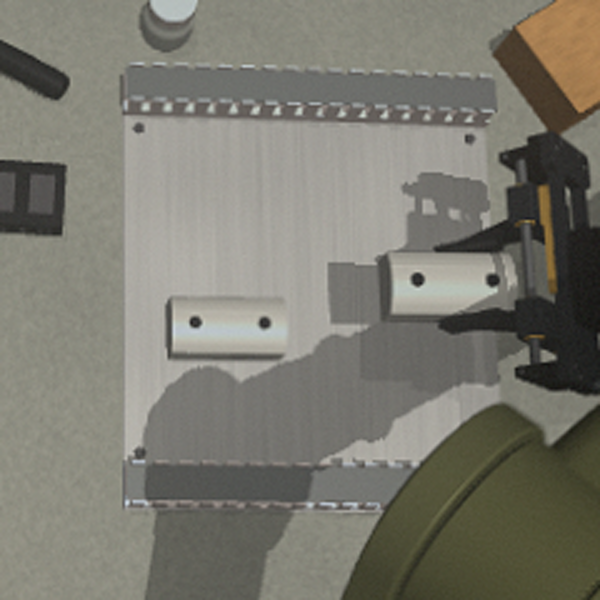

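```bash
python3 -m pendant '[0,0,-0.7,0,0,0,40,0,0,-0.8,0,0,0,40,0,0,-0.6,0,0,0,40,0,0,-0.5,0,0,0,40,0,0,-0.3,0,0,0,40,0,0,-0.15,0,0,0,40,0,0,0,0,0,0,40]' 40
python3 -m pendant '[0,0,-0.08,0,0,0,40,0,0,0,0,0,0,40]' 40
python3 -m pendant '[0,0,-0.05,0,0,0,40,0,0,0,0,0,0,40]' 40
python3 -m pendant '[0,0,-0.05,0,0,0,40,0,0,0,0,0,0,40]' 40
```

```text
time_s: 35.9
tool_pos: [0.542, -0.2186, 0.023]
tool_rot: [-90.1, 44.9, -89.8]
force: [0.3, 0.4, -2.5]
grip_width: 0.0501
time_s: 36.15
tool_pos: [0.542, -0.2187, 0.0199]
tool_rot: [-90.1, 44.9, -89.8]
force: [-0.6, -0.7, -2.2]
grip_width: 0.0499
time_s: 36.4
tool_pos: [0.5419, -0.2185, 0.0176]
tool_rot: [-90.2, 44.9, -89.8]
force: [0.5, -0.9, -2.1]
grip_width: 0.0497
time_s: 36.65
tool_pos: [0.5417, -0.2184, 0.0154]
tool_rot: [-90.2, 44.9, -89.8]
force: [-0.6, -0.2, -1.9]
grip_width: 0.0497
```

```bash
python3 -m pendant '[0,0,-0.05,0,0,0,40,0,0,0,0,0,0,40]' 40
python3 -m pendant '[0,0,-0.05,0,0,0,40,0,0,0,0,0,0,40]' 40
python3 -m pendant '[0,0,-0.04,0,0,0,40,0,0,0,0,0,0,40]' 40
```

```text
time_s: 36.9
tool_pos: [0.5418, -0.2184, 0.0134]
tool_rot: [-90.2, 44.9, -89.8]
force: [-0.4, -0.2, -2.2]
grip_width: 0.05
time_s: 37.15
tool_pos: [0.5419, -0.2185, 0.0117]
tool_rot: [-90.1, 44.9, -89.8]
force: [0.3, -0.5, -2.5]
grip_width: 0.0495
time_s: 37.4
tool_pos: [0.5421, -0.2185, 0.0111]
tool_rot: [-90.1, 45.0, -89.7]
force: [-0.3, -0.5, 5.1]
grip_width: 0.0498
```

```bash
python3 -m pendant '[0,0,0.02,0,0,0,40,0,0,0,0,0,0,55,0,0,0,0,0,0,70,0,0,0,0,0,0,72,0,0,0,0,0,0,72]' 30
python3 -m pendant '[0,-0.3,0.3,0,0,0,75,0,-0.6,0.6,0,0,0,80,0,-0.3,0.7,-0.5,0,0,87,0,0,0.9,-0.9,0,0,87,0,0,0.9,-0.9,0,0,87,0,0.3,0.5,-0.9,0,0,87,0.2,0.6,0,-0.9,0,0,87,0.3,0.9,0,-0.9,0,0,87,0.3,1,0,-0.5,0,0,87,0.3,1,0,-0.5,0,0,87]'
python3 -m pendant '[0.3,1,0,-0.5,0,0,87,0.3,1,0,-0.5,0,0,87,0.2,1,0,-0.5,0,0,87,0.3,1,0,0,0,0,87,0.2,1,0,0,0,0,87,0,0.5,0,0,0,0,87,0,0,0,0,0,0,87]'
python3 - <<'E'
from h import *
o,Rm=st()
c=snap('top','top17.png')
blobs(c,'pale');blobs(c,'black')
snap('side','side17.png')
E
```

```text
time_s: 38.02
tool_pos: [0.5419, -0.2183, 0.0112]
tool_rot: [-90.1, 45.0, -89.8]
force: [-0.8, 0.0, 5.2]
grip_width: 0.0701
time_s: 39.28
tool_pos: [0.5868, -0.1135, 0.1679]
tool_rot: [-90.2, -15.2, -89.9]
force: [0.2, -0.0, -1.1]
grip_width: 0.0872
time_s: 40.15
tool_pos: [0.6381, 0.1063, 0.1667]
tool_rot: [-90.4, -30.1, -89.7]
force: [0.1, -0.9, 0.0]
grip_width: 0.0871
t 40.15 p [0.6381 0.1063 0.1667] fing [-0.005 -0.502 -0.865] jaw [ 1.     0.001 -0.006] F [ 0.1 -0.9  0. ] w 0.0871 q [-62.  38.  54.  83.  -0.  80. -13.]
black px [286. 127.] c [679.  169.1] size [133.2 187.1] dir 90.6
black px [205. 219.] c [533.7 376.8] size [420.5 203.1] dir 0.5
```

View pics/top17.png

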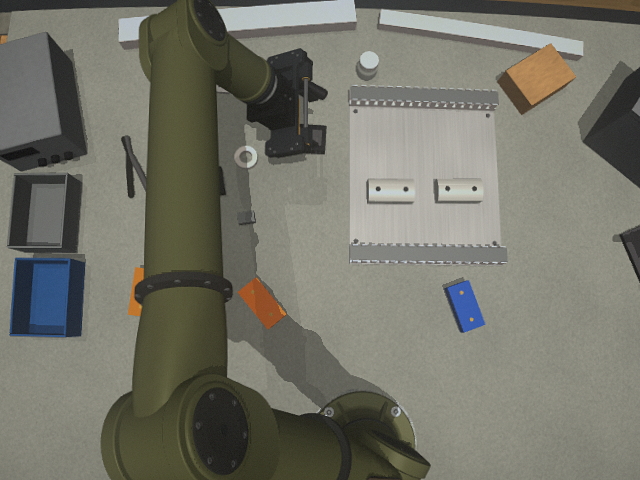

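View pics/side17.png

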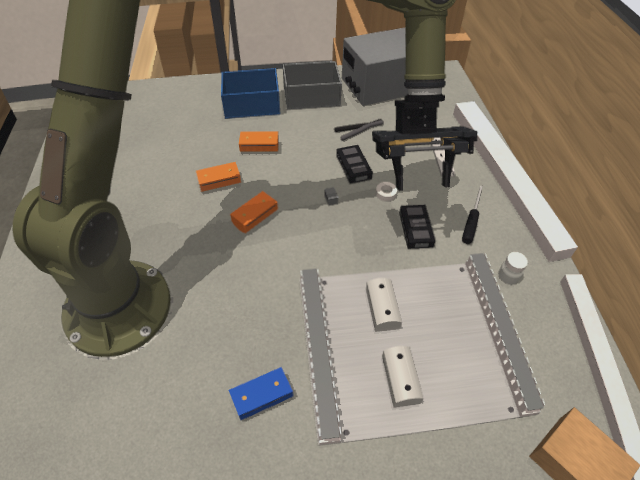

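Both saddles lie flat, crest up, along the ducts at top px (391,190) and (459,190). Now module 2.

```bash
python3 -m pendant '[0.28,0.3,-0.3,0,0,-0.33,87,0.27,0.3,-0.7,0,0,0,87,0,0,-0.8,0,0,0,87,0,0,-0.5,0,0,0,87,0,0,0,0,0,0,87,0,0,0,0,0,0,87]'
python3 - <<'E'
from h import *
o,Rm=st();f=Rm[:,1];T=np.array([.6606,.140,.024])+.019*f;print((T-o['tool_pos'])/.04)
snap('side','side18.png',(340,90,580,290),3)
snap('wrist','wr18.png')
E
```

```text
time_s: 41.0
tool_pos: [0.6605, 0.1287, 0.0764]
tool_rot: [-90.3, -30.1, -93.2]
force: [0.7, -0.2, 0.4]
grip_width: 0.0869
t 41.0 p [0.6605 0.1287 0.0764] fing [-0.033 -0.5   -0.865] jaw [ 0.998 -0.059 -0.004] F [ 0.7 -0.2  0.4] w 0.0869 q [-59.  47.  50.  81.  -6.  76. -17.]
[-0.01378384  0.04547913 -1.71992876]
```

View pics/side18.png

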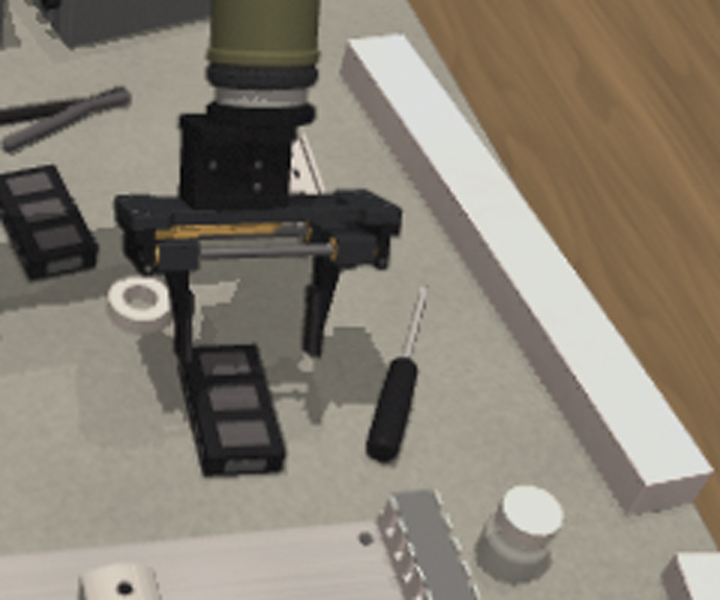

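View pics/wr18.png

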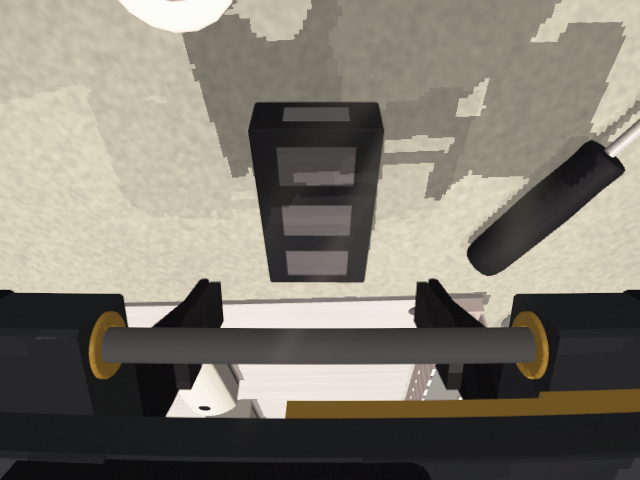

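```bash
python3 - <<'E'
from h import *
c=snap('wrist')
u=np.array([.0576,.998,0]);w=np.array([.998,-.0576,0]);m=np.array([.660,.130,.026])
print(np.round(proj(c,[m+a*.055*u+b*.03*w for a,b in [(-1,-1),(-1,1),(1,1),(1,-1)]])))
print(np.round(onz(c,[[270,281],[365,281],[382,131],[249,131]],.026),4))
E
```

```text
[[272. 282.]
 [366. 283.]
 [388. 130.]
 [251. 130.]]
[[0.6257 0.0782 0.026 ]
 [0.6861 0.0751 0.026 ]
 [0.6907 0.183  0.026 ]
 [0.6322 0.1862 0.026 ]]
```

```bash
python3 -m pendant '[-0.03,0.05,-0.6,0,0,0,87,0,0,-0.5,0,0,0,87,0,0,-0.4,0,0,0,87,0,0,-0.2,0,0,0,87,0,0,0,0,0,0,87,0,0,0,0,0,0,87]'
python3 - <<'E'
from h import *
o,Rm=st();f=Rm[:,1];T=np.array([.659,.140,.024])+.019*f;print((T-o['tool_pos'])/.04)
E
```

```text
time_s: 41.9
tool_pos: [0.6591, 0.1314, 0.007]
tool_rot: [-90.4, -30.1, -93.1]
force: [0.2, 0.8, 0.2]
grip_width: 0.0867
t 41.9 p [0.6591 0.1314 0.007 ] fing [-0.034 -0.5   -0.865] jaw [ 0.998 -0.058 -0.005] F [0.2 0.8 0.2] w 0.0867 q [-58.  51.  48.  83.  -8.  71. -19.]
[-0.01789876 -0.02196909  0.01452046]
```

```bash
python3 -m pendant '[0,0,0,0,0,0,75,0,0,0,0,0,0,60,0,0,0,0,0,0,50,0,0,0,0,0,0,50,0,0,0,0,0,0,50,0,0,0,0,0,0,50]' 40
python3 -m pendant '[0,0,0.5,0,0,0.33,50,0,0,0.9,0,0,0,50,0,0,1,0,0,0,50,0,0,0.9,0,0,0,50,0,0,0,0,0,0,50]' 40
python3 - <<'E'
from h import *
st()
E
```

```text
time_s: 42.65
tool_pos: [0.6588, 0.1316, 0.0069]
tool_rot: [-90.4, -30.1, -93.1]
force: [-0.1, -0.2, 0.0]
grip_width: 0.0599
time_s: 43.28
tool_pos: [0.6602, 0.1316, 0.1416]
tool_rot: [-90.1, -30.0, -90.0]
force: [1.0, -1.4, -2.8]
grip_width: 0.0593
t 43.27 p [0.6602 0.1316 0.1416] fing [-0.002 -0.499 -0.866] jaw [ 1.    -0.001 -0.002] F [ 1.  -1.4 -2.8] w 0.0593 q [-60.  42.  52.  80.  -3.  80. -14.]
```

```bash
python3 -m pendant '[0,-0.41,0.1,0.9,0,0,50,0,-0.41,0.1,0.9,0,0,50,0,-0.41,0,0.9,0,0,50,0,-0.41,0,0.9,0,0,50,0,-0.41,0,0.9,0,0,50,0,-0.41,0,0.9,0,0,50,0,-0.41,0,0.9,0,0,50,0,-0.41,0,0.9,0,0,50,0,-0.41,0,0.9,0,0,50,0,-0.41,0,0.9,0,0,50]' 40
python3 - <<'E'
from h import *
st();snap('top','top19.png',(300,60,540,300),2.5)
snap('wrist','wr19.png')
E
```

```text
time_s: 44.52
tool_pos: [0.6582, -0.0337, 0.1452]
tool_rot: [-90.2, 60.2, -90.0]
force: [0.8, 1.5, -2.4]
grip_width: 0.0596
t 44.52 p [ 0.6582 -0.0337  0.1452] fing [-0.005  0.868 -0.497] jaw [ 1.     0.004 -0.002] F [ 0.8  1.5 -2.4] w 0.0596 q [  7.  45.  29.  81. -66. 104.  47.]
```

View pics/top19.png

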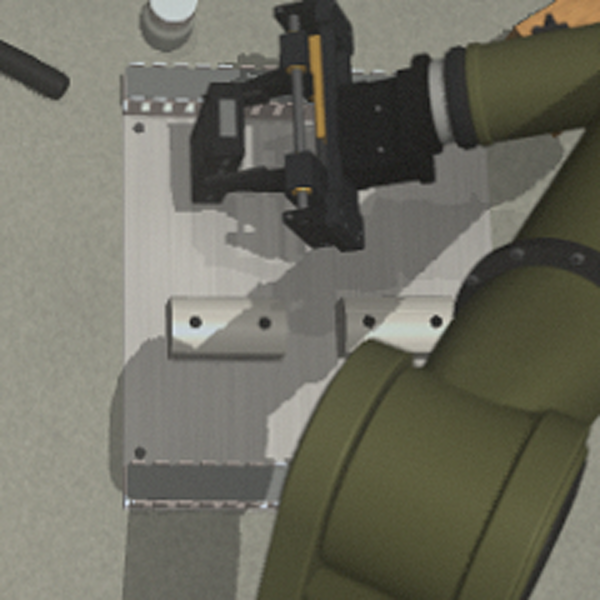

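View pics/wr19.png

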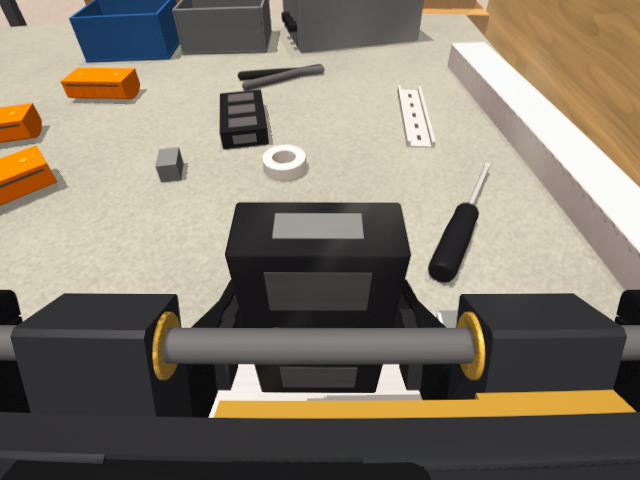

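```bash
python3 -m pendant '[-0.25,0,-0.4,0,0,0,50,-0.2,0,-0.6,0,0,0,50,0,0,-0.5,0,0,0,50,0,0,-0.3,0,0,0,50,0,0,-0.1,0,0,0,50,0,0,0,0,0,0,50]' 40
python3 -m pendant '[0,0,-0.08,0,0,0,50,0,0,0,0,0,0,50]' 40
python3 -m pendant '[0,0,-0.05,0,0,0,50,0,0,0,0,0,0,50]' 40
python3 -m pendant '[0,0,-0.05,0,0,0,50,0,0,0,0,0,0,50]' 40
```

```text
time_s: 45.38
tool_pos: [0.6409, -0.0323, 0.071]
tool_rot: [-90.0, 59.9, -89.6]
force: [0.2, 0.0, -1.8]
grip_width: 0.0598
time_s: 45.62
tool_pos: [0.6408, -0.0326, 0.0678]
tool_rot: [-90.0, 59.9, -89.6]
force: [-0.3, -0.7, -0.9]
grip_width: 0.0598
time_s: 45.88
tool_pos: [0.6406, -0.0325, 0.0655]
tool_rot: [-90.1, 59.9, -89.7]
force: [-0.2, -0.7, -2.3]
grip_width: 0.0596
time_s: 46.12
tool_pos: [0.6406, -0.0325, 0.0634]
tool_rot: [-90.1, 59.9, -89.7]
force: [-0.5, -0.1, -1.5]
grip_width: 0.0597
```

```bash

python3 -m pendant '[0,0,-0.05,0,0,0,50,0,0,0,0,0,0,50]' 40
python3 -m pendant '[0,0,-0.05,0,0,0,50,0,0,0,0,0,0,50]' 40
python3 -m pendant '[0,0,-0.03,0,0,0,50,0,0,0,0,0,0,50]' 40
```

```text
time_s: 46.38
tool_pos: [0.6406, -0.0325, 0.0614]
tool_rot: [-90.1, 59.9, -89.7]
force: [-0.8, -0.2, -0.9]
grip_width: 0.0598
time_s: 46.62
tool_pos: [0.6408, -0.0324, 0.0597]
tool_rot: [-90.0, 59.9, -89.7]
force: [0.5, 0.1, -1.5]
grip_width: 0.0603
time_s: 46.88
tool_pos: [0.6408, -0.0325, 0.0596]
tool_rot: [-90.0, 60.0, -89.6]
force: [-1.9, -0.8, 4.6]
grip_width: 0.0597
```

```bash
python3 -m pendant '[0,0,0.02,0,0,0,50,0,0,0,0,0,0,65,0,0,0,0,0,0,80,0,0,0,0,0,0,80,0,0,0,0,0,0,80]' 20
python3 -m pendant '[0,-0.4,0.23,0,0,0,82,0,-0.8,0.46,0,0,0,85,0,-0.8,0.7,0,0,0,87,0,-0.2,0.9,-0.5,0,0,87,0,0,0.9,-0.9,0,0,87,0,0,0,-0.7,0,0,87]'
python3 - <<'E'
from h import *
st();snap('top','top20.png',(300,60,540,300),2.5)
E
```

```text
time_s: 47.5
tool_pos: [0.6406, -0.0325, 0.0589]
tool_rot: [-90.1, 59.9, -89.7]
force: [0.1, 0.4, 0.7]
grip_width: 0.0793
time_s: 48.25
tool_pos: [0.6421, -0.1235, 0.1921]
tool_rot: [-89.6, 38.5, -89.6]
force: [0.8, 0.5, -0.4]
grip_width: 0.087
t 48.25 p [ 0.6421 -0.1235  0.1921] fing [ 0.002  0.623 -0.783] jaw [1.    0.003 0.005] F [ 0.8  0.5 -0.4] w 0.087 q [  1.  36.  39.  78. -51.  99.  43.]
```

View pics/top20.png

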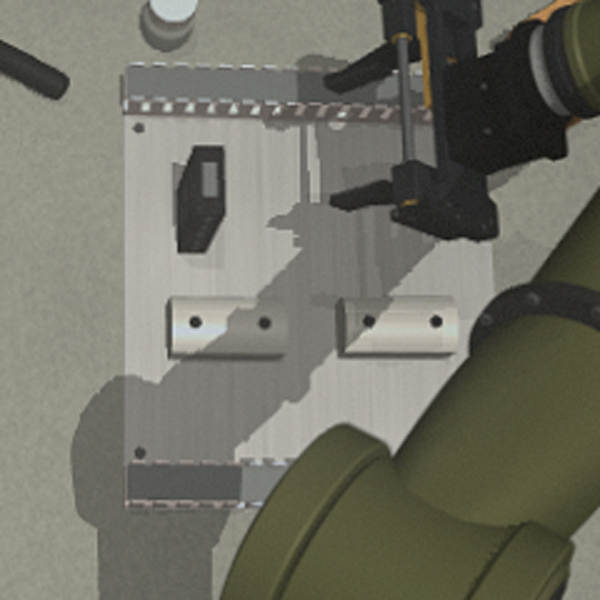

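```bash
python3 -m pendant '[-0.1,0.6,0.4,-0.68,0,0,87,-0.18,0.9,0.4,-0.68,0,0,87,-0.2,1,0.2,-0.68,0,0,87,-0.2,1,0,-0.68,0,0,87,-0.2,1,0,-0.68,0,0,87,-0.2,1,0,-0.68,0,0,87,-0.2,1,0,-0.68,0,0,87,-0.2,1,0,-0.68,0,0,87,-0.2,1,0,-0.68,0,0,87,-0.2,1,0,-0.68,0,0,87]'
python3 -m pendant '[-0.1,0.8,-0.3,0,0,0.46,87,-0.1,0.7,-0.5,0,0,0.46,87,-0.1,0.7,-0.7,0,0,0,87,-0.1,0,-0.7,0,0,0,87,0,0,-0.4,0,0,0,87,0,0,0,0,0,0,87]'
python3 - <<'E'
from h import *
o,Rm=st();f=Rm[:,1];T=np.array([.5514,.3609,.024])+.019*f;print((T-o['tool_pos'])/.04)
c=snap('wrist','wr21.png');snap('side','side21.png')
E
```

```text
time_s: 49.55
tool_pos: [0.5652, 0.2599, 0.2271]
tool_rot: [-90.5, -29.3, -89.9]
force: [0.9, -0.5, 0.6]
grip_width: 0.0871
time_s: 50.3
tool_pos: [0.5497, 0.3453, 0.1223]
tool_rot: [-90.5, -29.1, -80.7]
force: [0.1, 0.4, -0.0]
grip_width: 0.0871
t 50.3 p [0.5497 0.3453 0.1223] fing [ 0.07  -0.482 -0.873] jaw [ 0.987  0.157 -0.008] F [ 0.1  0.4 -0. ] w 0.0871 q [-71.  39.  37.  79.   3.  84. -29.]
[ 0.07689435  0.16024231 -2.87142832]
```

View pics/wr21.png

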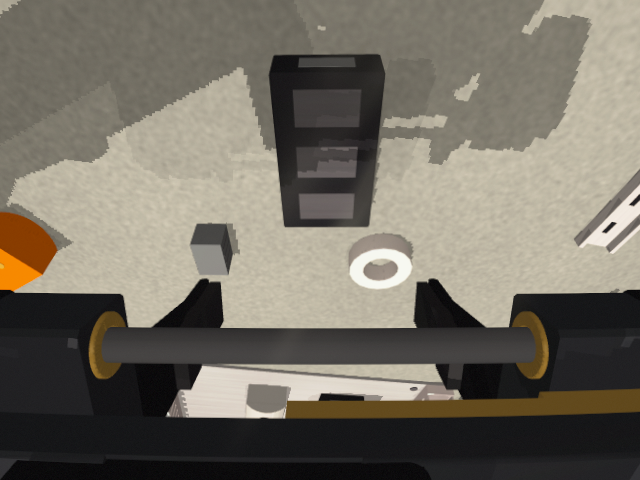

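View pics/side21.png

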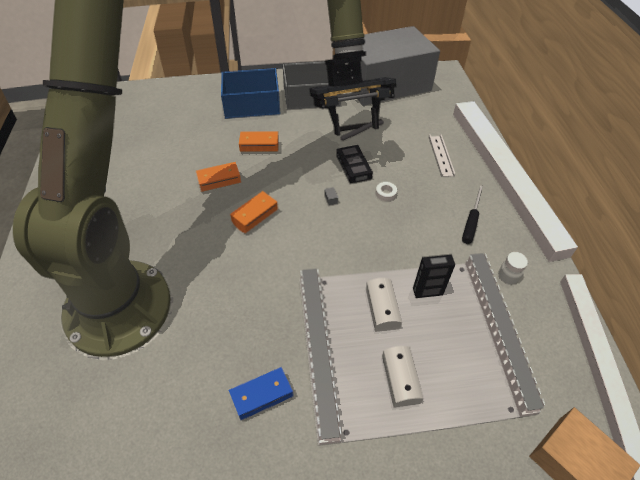

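```bash
python3 - <<'E'
from h import *
c=snap('wrist')
P=onz(c,[[284,226],[370,226],[384,71],[270,71]],.026);print(np.round(P,4),P.mean(0))
v=(P[2]+P[3]-P[0]-P[1]);print(np.degrees(np.arctan2(v[1],v[0])))
o,Rm=st();f=Rm[:,1];u=v/np.linalg.norm(v);g=P.mean(0)+.01*u;g[2]=.024;T=g+.019*f;print(g,(T-o['tool_pos'])/.04)
E
```

```text
[[0.5326 0.2949 0.026 ]
 [0.593  0.305  0.026 ]
 [0.5726 0.4139 0.026 ]
 [0.5144 0.4044 0.026 ]] [0.55315312 0.35455466 0.026     ]
99.98696462474317
t 50.45 p [0.5506 0.3469 0.1244] fing [ 0.073 -0.48  -0.874] jaw [ 0.987  0.158 -0.004] F [-0.6 -0.1  0.4] w 0.0868 q [-71.  39.  37.  79.   3.  84. -29.]
[0.55141888 0.36440313 0.024     ] [ 0.05458655  0.20981049 -2.92462712]
```

```bash
python3 -m pendant '[0.06,0.18,-0.6,0,0,0.05,87,0,0,-0.7,0,0,0,87,0,0,-0.7,0,0,0,87,0,0,-0.5,0,0,0,87,0,0,-0.3,0,0,0,87,0,0,0,0,0,0,87,0,0,0,0,0,0,87]'
python3 - <<'E'
from h import *
o,Rm=st();f=Rm[:,1];T=np.array([.5515,.3625,.024])+.019*f;print((T-o['tool_pos'])/.04)
snap('side','side22.png',(260,40,460,220),3.5)
E
```

```text
time_s: 51.32
tool_pos: [0.5526, 0.3551, 0.0118]
tool_rot: [-90.3, -29.1, -80.2]
force: [0.9, -0.6, 0.1]
grip_width: 0.087
t 51.33 p [0.5526 0.3551 0.0118] fing [ 0.078 -0.479 -0.874] jaw [ 0.986  0.168 -0.005] F [ 0.9 -0.6  0.1] w 0.087 q [-70.  46.  35.  81.   0.  75. -31.]
[ 0.01051314 -0.04220319 -0.1099156 ]
```

View pics/side22.png

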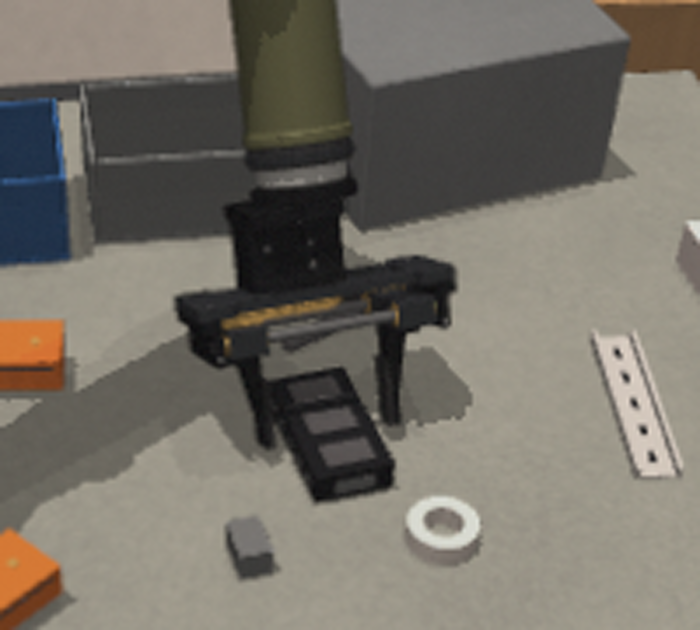

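```bash
python3 -m pendant '[0,-0.04,-0.1,0,0,0,80,0,0,0,0,0,0,65,0,0,0,0,0,0,50,0,0,0,0,0,0,50,0,0,0,0,0,0,50,0,0,0,0,0,0,50]' 40
python3 -m pendant '[0,0,0.5,0,0,-0.33,50,0,0,0.9,0,0,-0.33,50,0,0,1,0,0,-0.32,50,0,0,1,0,0,0,50,0,0,0.4,0,0,0,50,0,0,0,0,0,0,50]' 40
python3 - <<'E'
from h import *
st()
E
```

```text
time_s: 52.12
tool_pos: [0.552, 0.3532, 0.0069]
tool_rot: [-90.4, -29.1, -80.1]
force: [0.3, 0.6, 0.5]
grip_width: 0.0594
time_s: 52.88
tool_pos: [0.5519, 0.3535, 0.1589]
tool_rot: [-90.4, -29.0, -89.9]
force: [-0.4, 0.5, -1.9]
grip_width: 0.0594
t 52.88 p [0.5519 0.3535 0.1589] fing [-0.006 -0.485 -0.875] jaw [ 1.    -0.002 -0.006] F [-0.4  0.5 -1.9] w 0.0594 q [-69.  41.  38.  72.  -1.  92. -34.]
```

```bash
python3 -m pendant '[0.2,-1,0.3,0.5,0,0,50,0.2,-1,0.3,0.5,0,0,50,0.2,-1,0.3,0.5,0,0,50,0.2,-1,0.3,0.5,0,0,50,0.2,-1,0.3,0.5,0,0,50,0.2,-1,0.2,0.5,0,0,50,0.2,-1,0,0.5,0,0,50,0.2,-1,0,0.5,0,0,50,0.2,-1,0,0.5,0,0,50,0.2,-1,0,0.5,0,0,50]' 40
python3 -m pendant '[0.1,-0.6,0,0.3,0,0,50,0.1,-0.8,0,0.3,0,0,50,0,-0.8,0,0.4,0,0,50,0,0,0,0,0,0,50]' 40
python3 - <<'E'
from h import *
st();snap('top','top23.png',(300,60,540,300),2.5)
E
```

```text
time_s: 54.12
tool_pos: [0.6311, -0.0474, 0.2246]
tool_rot: [-90.5, 21.1, -90.0]
force: [0.5, -0.9, -2.3]
grip_width: 0.06
time_s: 54.62
tool_pos: [0.6374, -0.1409, 0.2221]
tool_rot: [-90.8, 30.8, -90.7]
force: [0.2, -0.3, -2.0]
grip_width: 0.0598
t 54.62 p [ 0.6374 -0.1409  0.2221] fing [-0.008  0.512 -0.859] jaw [ 1.    -0.005 -0.013] F [ 0.2 -0.3 -2. ] w 0.0598 q [ -3.  33.  42.  77. -45.  98.  39.]
```

View pics/top23.png

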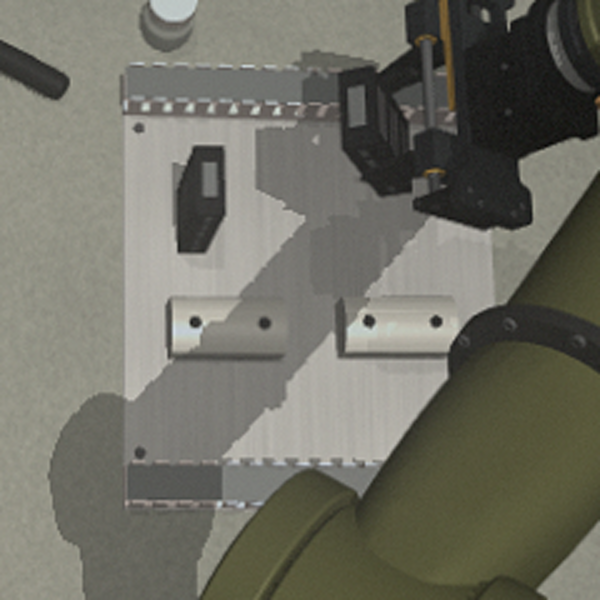

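```bash
python3 -m pendant '[0,0,-0.4,0.75,0,0,50,0,0,-0.6,0.75,0,0,50,0,0,-0.6,0.75,0,0,50,0,0,-0.5,0.75,0,0,50,0,0,0,0,0,0,50]' 40
python3 - <<'E'
from h import *
st();snap('top','top24.png',(300,60,540,300),2.5);snap('wrist','wr24.png')
E
```

```text
time_s: 55.3
tool_pos: [0.6377, -0.1343, 0.136]
tool_rot: [-91.6, 61.1, -91.1]
force: [-0.8, -0.2, -2.2]
grip_width: 0.0595
t 55.3 p [ 0.6377 -0.1343  0.136 ] fing [-0.01   0.875 -0.484] jaw [ 1.     0.004 -0.013] F [-0.8 -0.2 -2.2] w 0.0595 q [ 15.  51.  31.  74. -64. 111.  50.]
```

View pics/wr24.png

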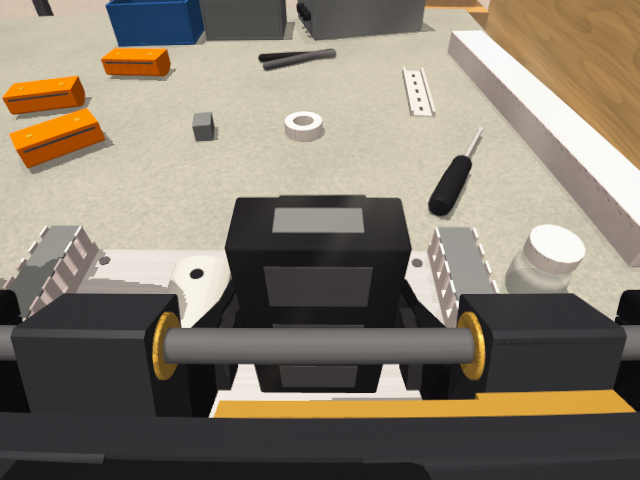

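```bash
python3 -m pendant '[0,0,-0.5,0,-0.05,0.08,50,0,0,-0.5,0,0,0,50,0,0,-0.4,0,0,0,50,0,0,-0.2,0,0,0,50,0,0,-0.1,0,0,0,50,0,0,0,0,0,0,50]' 40
python3 -m pendant '[0,0,-0.05,0,0,0,50,0,0,0,0,0,0,50]' 40
python3 -m pendant '[0,0,-0.05,0,0,0,50,0,0,0,0,0,0,50]' 40
python3 -m pendant '[0,0,-0.05,0,0,0,50,0,0,0,0,0,0,50]' 40
```

```text
time_s: 56.15
tool_pos: [0.6399, -0.135, 0.0747]
tool_rot: [-89.2, 60.9, -88.2]
force: [0.1, 0.2, -2.1]
grip_width: 0.0596
time_s: 56.4
tool_pos: [0.64, -0.135, 0.073]
tool_rot: [-89.2, 60.9, -88.1]
force: [0.5, 0.1, -2.6]
grip_width: 0.0597
time_s: 56.65
tool_pos: [0.6398, -0.1349, 0.0707]
tool_rot: [-89.2, 60.9, -88.2]
force: [0.3, 0.5, -2.2]
grip_width: 0.0596
time_s: 56.9
tool_pos: [0.6398, -0.1349, 0.0686]
tool_rot: [-89.3, 60.9, -88.2]
force: [0.2, 0.2, -2.2]
grip_width: 0.0596
```

```bash
python3 -c "
from h import *
st()"
python3 -m pendant '[0,0,-0.06,0,0,-0.06,50,0,0,-0.06,0,0,0,50,0,0,0,0,0,0,50]' 40
python3 -m pendant '[0,0,-0.05,0,0,0,50,0,0,0,0,0,0,50]' 40
python3 -m pendant '[0,0,-0.05,0,0,0,50,0,0,0,0,0,0,50]' 40; python3 -c "
from h import *
st()"
```

```text
t 56.9 p [ 0.6398 -0.1349  0.0686] fing [-0.015  0.874 -0.486] jaw [1.    0.02  0.006] F [ 0.2  0.2 -2.2] w 0.0596 q [ 15.  56.  30.  74. -65. 108.  56.]
time_s: 57.28
tool_pos: [0.6397, -0.1349, 0.0637]
tool_rot: [-89.3, 60.9, -88.8]
force: [-1.0, 0.5, -1.7]
grip_width: 0.0594
time_s: 57.52
tool_pos: [0.6398, -0.1348, 0.0618]
tool_rot: [-89.2, 60.9, -88.8]
force: [0.3, 1.1, -1.4]
grip_width: 0.0596
time_s: 57.78
tool_pos: [0.6398, -0.1348, 0.0598]
tool_rot: [-89.2, 60.9, -88.8]
force: [-0.4, -0.0, -2.2]
grip_width: 0.0595
t 57.77 p [ 0.6398 -0.1348  0.0598] fing [-0.005  0.874 -0.486] jaw [1.    0.01  0.006] F [-0.4 -0.  -2.2] w 0.0595 q [ 15.  56.  30.  74. -65. 108.  56.]
```

```bash

python3 -m pendant '[0,0,-0.04,0,0.06,0,50,0,0,0,0,0,0,50]' 40
python3 -m pendant '[0,0,-0.04,0,0,0,50,0,0,0,0,0,0,50]' 40;  python3 -c "
from h import *
st()"
```

```text
time_s: 58.02
tool_pos: [0.6399, -0.1349, 0.0583]
tool_rot: [-90.5, 60.9, -89.8]
force: [0.1, 0.4, -1.2]
grip_width: 0.0601
time_s: 58.28
tool_pos: [0.6398, -0.1349, 0.0582]
tool_rot: [-90.3, 61.0, -89.7]
force: [-1.9, -1.3, 5.0]
grip_width: 0.0597
t 58.27 p [ 0.6398 -0.1349  0.0582] fing [-0.01   0.875 -0.485] jaw [ 1.     0.01  -0.003] F [-1.9 -1.3  5. ] w 0.0597 q [ 15.  56.  30.  74. -65. 108.  56.]
```

```bash
python3 -m pendant '[0,0,0.02,0,0,0,50,0,0,0,0,0,0,65,0,0,0,0,0,0,80,0,0,0,0,0,0,80,0,0,0,0,0,0,80]' 20
python3 -m pendant '[0,-0.4,0.23,0,0,0,82,0,-0.8,0.46,0,0,0,85,0,-0.8,0.7,-0.3,0,0,87,0,-0.2,0.9,-0.8,0,0,87,0,0,0.9,-0.9,0,0,87,0,0,0.6,-0.9,0,0,87,0,0,0,0,0,0,87]'
python3 - <<'E'
from h import *
st();c=snap('top','top25.png',(300,60,540,300),2.5)
E
```

```text
time_s: 58.9
tool_pos: [0.6399, -0.1348, 0.0573]
tool_rot: [-90.5, 60.9, -89.9]
force: [0.9, -0.0, 0.1]
grip_width: 0.0786
time_s: 59.78
tool_pos: [0.6424, -0.2215, 0.2162]
tool_rot: [-89.9, 31.7, -89.3]
force: [-0.1, -0.5, 0.4]
grip_width: 0.087
t 59.77 p [ 0.6424 -0.2215  0.2162] fing [-0.004  0.525 -0.851] jaw [1.    0.011 0.002] F [-0.1 -0.5  0.4] w 0.087 q [  6.  40.  43.  69. -48. 104.  45.]
```

View pics/top25.png

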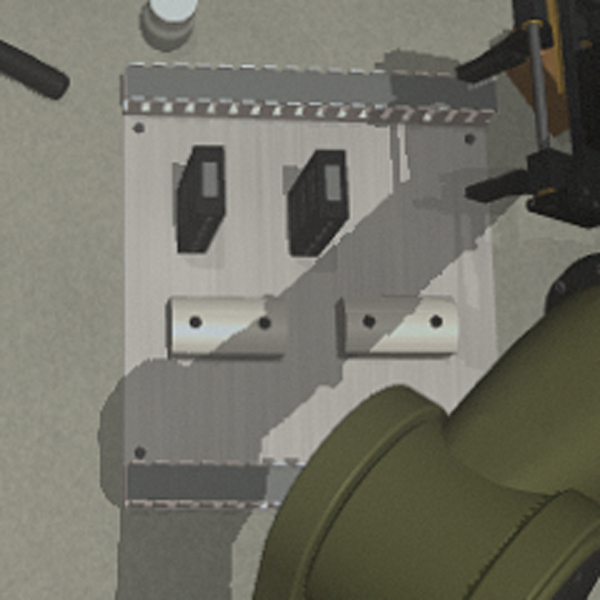

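```bash
python3 -m pendant '[0,0,1,-0.5,0,0,87,0,0,1,-0.5,0,0,87,0,0,0.8,-0.5,0,0,87,-0.2,0.8,0,-0.5,0,0,87,-0.3,1,0,-0.5,0,0,87,-0.3,1,0,-0.5,0,0,87,-0.3,1,0,0,0,0,87,-0.3,1,0,0,0,0,87,-0.3,1,0,0,0,0,87,-0.3,1,0,0,0,0,87]'
python3 -m pendant '[-0.3,1,0,0,0,0,87,-0.3,1,0,0,0,0,87,-0.3,1,0,0,0,0,87,-0.3,1,0,0,0,0,87,-0.3,1,0,0,0,0,87,-0.3,1,0,0,0,0,87,0,1,0,0,0,0,87,0,1,0,0,0,0,87,0,0,0,0,0,0,87,0,0,0,0,0,0,87]'
python3 - <<'E'
from h import *
st();c=snap('top','top26.png');blobs(c,'pale',345,500,150,260,zt=.030)
snap('side','side26.png')
E
```

```text
time_s: 61.08
tool_pos: [0.5589, 0.0488, 0.32]
tool_rot: [-90.8, 1.8, -90.1]
force: [0.9, 0.1, 0.4]
grip_width: 0.0871
time_s: 62.32
tool_pos: [0.4888, 0.367, 0.32]
tool_rot: [-90.7, 1.7, -90.1]
force: [1.1, -0.1, -0.6]
grip_width: 0.0869
t 62.33 p [0.4888 0.367  0.32  ] fing [-0.011  0.03  -0.999] jaw [ 1.    -0.001 -0.012] F [ 1.1 -0.1 -0.6] w 0.0869 q [-71.  13.  39.  82. -10.  88. -32.]
```

View pics/top26.png

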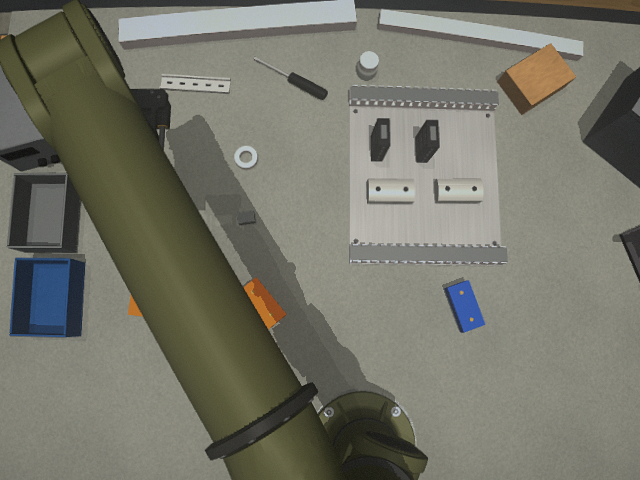

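View pics/side26.png

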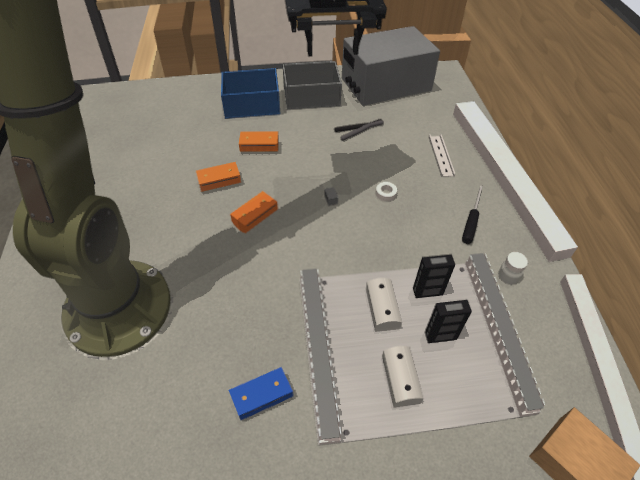

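Top and side views agree: both saddles lie flat at top px (391,190) and (459,190), and both modules stand at (381,139) and (428,140). The look-alikes haven't been moved and no third saddle is visible. Handing in.

```bash
python3 - <<'E'
from h import *
env.sign_off(); st()
E
```

```text
the job is handed in; nothing more can be done
the job is handed in; nothing more can be done
```

I handed the job in at about 62 s, with both saddles and both modules set out on the bare steel.

- **Saddles:** Two were present; none of the views showed a third. I turned each over in two quarter turns, standing it on its end on the plate in between. Both now lie flat side down between the ducts at about x 0.54 m, lengthwise along them (within about 1° going by the tool heading).
- **Modules:** After the saddles, I stood both black modules upright on their small ends in the same bay, at x 0.64 m and y -0.05 and -0.15 m.
- **Last checks:** The final top and side pictures, taken with the arm raised and clear, showed all four parts settled in place. The orange and blue look-alikes were not moved, and I saw no knock or grip slip during the run.
- **Checks that failed:**
  - The final automatic measurement of the saddles returned nothing, probably because the colour mask didn't match the shaded, rounded backs. Their final poses rest on the pictures and the tool readings at release.
  - While I was placing the second saddle, one partly shaded picture made the first look shifted. The next clear view showed it had not moved.

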